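# Hang the bracket level and dial the welder through its guard

## Robot

A 6-joint arm with a two-finger parallel gripper is mounted at the origin on the work surface. World frame = base frame: x ahead of the robot, y to its left, z up, the work surface at z = 0. Lengths are in mm, angles in rad, forces in N, time in s.
With the tool pointing down it reaches from about 400 to 925 mm from the base axis. Payload 12.5 kg.
Tool frame: the origin (TCP) lies on the mounting face of the last link; the fingertips stand 190 mm ahead of it and the grasp point (between the pads) lies 171 mm ahead of it (env.grasp_offset is the distance from the TCP to the grasp point, in mm); z points along the fingers, y is the direction in which the jaws open and shut (so a half turn about z gives the same grasp; the last joint's range is limited). The gripper opens to 95 mm and grips with 3 to 60 N. Pads are 20 mm wide; open, the fingers measure 119 mm over their backs; the gripper's body (75 mm by 180 mm) begins 59 mm behind the grasp point.
Start: joints at [-1.338, 0.491, 1.559, -0, 1.092, -0.106], TCP at [207.741, -589.464, 404.761] pointing down, gripper open.
Joint ranges: [-3.1, 3.1], [-0.84, 2.19], [0.05, 2.79], [-1.13, 4.28], [0.06, 2.93], [-2.69, 2.69]. Speed limits (rad/s): [2.22, 2.22, 2.79, 3.14, 3.14, 3.14].

## Interface

Orientations are given as [roll, pitch, yaw] about the fixed x, y, z axes, in that order (R = Rz(yaw) Ry(pitch) Rx(roll)).
In Python, from cell import env, viewer gives the robot as it stands.
- The arm moves only by the tool play_rows, never from a script. Its argument "increments" is a list of rows, each an object of numbers: "dx", "dy", "dz": the shift along the tool's x, y, z in mm; "rx", "ry", "rz": the turn, a rotation vector about the tool's x, y, z in units of 6 degrees (1.0 is 6 degrees). A call has 1 to 8 rows; each row is the pose to reach, as a shift and turn from the pose measured when the call began, along the tool's axes at that moment; what a row does not reach only later rows make up. A row lasts 1/12 s, in which the tool goes at most 41.7 mm and 7.16 degrees, less where a joint would pass 70% of its speed; a pose out of reach is approached as far as the arm can. A call with a gripper value outside its range is refused whole. "fingers" is the opening, from 0 (shut) to 1 (fully open), set as the call begins (left out, the last holds). The fingers move at their own pace and stop on an object; the grip force is fixed at half the most. Time passes only in rows, so rows that repeat a pose let the fingers close. It gives the time, the measured TCP pose, the force and the opening at its end, in the units of the state.
- env.state(): the state, without advancing time (a new reading comes with each control period).
- viewer.read_camera(name): name is "scene" or "top" or "wrist"; returns a dict with "image" (420x560x3 uint8, red, green, blue), "fx", "fy", "cx", "cy" (pixels), "k1" (the pictures are not rectified: a ray, as slopes to the right and down, at radius r is drawn at 1 + k1 r^2 times it, then the intrinsics apply), "rvec" (rotation vector, rad) and "tvec" (3), from world to camera coordinates, as OpenCV has them. Camera axes: x right, y down, z forward; pixel columns grow to the right and rows downward; lengths in mm; the calibration is good to about 2 mm. A picture is of the moment at which its call begins. There is no depth.
- env.job_done(): hands the job in, once; it reports no verdict.
The state is a dict: "t": time; "joints": joint angles; "qvel": joint speeds; "tau": joint torques, N m; "eef_pos": TCP position; "tcp_rot": TCP orientation; "ft_force": force on the tool from outside, world axes, zero at the start; "moment": the same for the moment, N m; "opening": opening from 0.0 (shut) to 1.0 (fully open).
Only numpy, scipy, OpenCV 4.12 (cv2) and the standard library are available. Lean on these libraries where they do the work, as an engineer would, in place of code of your own. Each camera call takes 0.05 s, during which the arm holds its last target.

## Task

Get the tack-welding station ready: first take the L-shaped alloy bracket out of the green rack and hang it on the pin of the stand by whichever of its four holes lets it hang level, and let go of it. Then reach through the yellow guard of the blue welder console and turn the red knob clockwise until its white pointer stands at the green mark, and let go. Leave everything else on the bench where it is, and leave the bracket hanging level.

Things in the scene. Friction and masses are not known exactly. Their poses are not given: they have to be found in the camera images.
- bracket: Loose L-shaped light-alloy plate, even 8 mm thick, 0.2-0.33 kg. Origin at its lowest edge's level, midway along the top strip and through the thickness. x: across the thickness, y: along the strip, z: up. Strip: y -75..75, z 104..152 mm; leg below it: y 25..75, z 0..104. Four 16 mm holes along x, at z 122. Starts upright in the rack, 12 mm above the bench; lifts straight up.
- hole1 (a point): Centre of the bracket's first hole (y -51 mm), the farthest from the leg; axes as the bracket.
- hole2 (a point): Centre of the bracket's second hole (y -15 mm).
- hole3 (a point): Centre of the bracket's third hole (y 21 mm).
- hole4 (a point): Centre of the bracket's fourth hole (y 57 mm), above the leg.
- rack: Fixed green rack on a dark base plate (x -45..75, y -95..95, 12 mm thick). Origin on the bench straight below the bracket's origin, axes as the bracket standing in it. Holds the leg between two cheeks 62 mm high (y 19..81) and the strip's free end in a slotted post 130 mm high (y -72..-47), 1.5 mm clearance each side. The rest of the strip is free.
- stand: Fixed dark steel stand: foot plate x -60..90, y -70..70, 12 mm thick; upright post 30 mm wide at x 50..66, 200 mm high. Origin on the bench below the pin; +x points from the pin to the post, z up. A straight 8 mm steel pin sticks out of the post towards -x, rising 6 degrees towards its free end. Nothing stands above the pin.
- pin_mid (a point): On the axis of the stand's pin, 200 mm above the bench, 50 mm from the post; axes as the stand.
- pin_tip (a point): Free end of the pin's axis, 32 mm from pin_mid towards the stand's -x and 3 mm higher.
- console: Fixed blue welder console, y -100..100, x -86..110 mm. Origin on the bench, straight below the point where the knob's axis meets the panel (104.5 mm up). The panel rises towards +x; its normal leans 25 degrees from vertical towards -x. A yellow grille 150 x 184 mm stands parallel, outer face 50 mm out from the panel, highest edge 182 mm up, with one 98 mm square opening centred on the knob.
- knob_top (a point): Centre of the red knob's top face, on its turning axis, 39 mm out from the panel (11 mm below the guard's outer face). Axes as the console; the turning axis is the panel's normal.
- green_mark (a point): Middle of the green mark painted on the guard, straight up the slope from the knob, 60 mm from its axis.
- current (a joint): Turn of the red knob, rad, growing clockwise seen facing the panel, range 0..5.24. Grip: bar 44 mm long, 14 wide, 6 to 39 mm out from the panel, on a flat 46 mm disc (to 7 mm out). A white line on one half is the pointer: at 0 it is 150 degrees anticlockwise from straight up the slope; at 2.618 it points straight up, at the green mark. Friction 0.04 N m; stays where left.
- hammer: Bystander, to be left alone: hammer, about 0.3 m long, lying near the front of the bench; its x axis runs along it, from handle to head.
- wrench: Bystander, to be left alone: open-ended wrench lying near the front of the bench; its x axis runs along it, from handle to head.
- can: Bystander, to be left alone: red spray can, 60 mm diameter, 150 mm tall, standing at the back; origin at the centre of its underside.
- converter: Bystander, to be left alone: metal exhaust converter can, 84 mm at its widest, 175 mm tall, standing at the front of the bench, in the middle; origin at the centre of its underside.
- flange: Bystander, to be left alone: dark steel flange plate 90 x 70 x 10 mm lying at the back; origin at the centre of its underside.
- offcut: Bystander, to be left alone: short steel tube offcut, 36 mm diameter, 45 mm tall, standing on the foot plate of the hanging stand; origin at the centre of its underside.
- tin: Bystander, to be left alone: small brass-coloured tin, 30 mm diameter, 35 mm tall, standing on the base of the green rack; origin at the centre of its underside.
Things that resemble listed ones, but are neither listed nor needed, are in the scene too. Leave any purple look-alike of the stand alone.

How it is judged:
By the outcome, as a careful person would: the job done as asked, in the order asked, and still so for the second after the job is handed in, with the robot touching nothing.
It also fails if it takes over 72 s, if anything falls off the work surface, if the arm or the gripper's body presses on something with over 40 N, if the wrist force passes 120 N, or if a joint passes its speed limit or range.

## Working session

There is one attempt and no reset: what is moved stays moved. The work goes in short steps, Python scripts to look and compute and a tool call to move; the robot and the scene stay as the last step left them, time stands still between calls to the robot, and variables do not carry over. Pictures are saved under pics/ and viewed, and the job is handed in when it is done.

Besides the shell and the picture viewer there is one more tool, called after "Call:" as name([rows], argument=value, ...), one row to a line, values as JSON. play_rows: Moves the arm, as the interface text tells. Its arguments: {"type":"object","properties":{"increments":{"type":"array","items":{"type":"object","properties":{"dx":{"type":"number"},"dy":{"type":"number"},"dz":{"type":"number"},"rx":{"type":"number"},"ry":{"type":"number"},"rz":{"type":"number"}}}},"fingers":{"type":"number"}},"required":["increments"]}

```bash
ls; mkdir -p pics; python3 - <<'E'
from cell import env, viewer
import cv2,numpy as np
print(env.state(), env.grasp_offset)
for n in ["scene","top","wrist"]:
    d=viewer.read_camera(n)
    np.savez(f"{n}0.npz",**d)
    cv2.imwrite(f"pics/{n}0.png",d["image"][:,:,::-1])
    print(n,{k:v for k,v in d.items() if k!="image"})
E
```

```text
pics
{'t': 0.0, 'joints': array([-1.33762464e+00,  4.91569371e-01,  1.55947367e+00, -4.18008090e-05,
        1.09168479e+00, -1.05592807e-01]), 'qvel': array([-0.00209209,  0.00176957, -0.00040656, -0.00074267, -0.00042307,
       -0.00033211]), 'tau': array([-5.80892847e-04, -6.12641287e+01, -2.58176762e+01,  6.91941823e-02,
        4.82332322e-02, -1.70655358e-04]), 'eef_pos': array([ 207.71536174, -589.43398049,  404.14718779]), 'tcp_rot': array([-3.14045989e+00, -8.27779415e-05,  3.38783738e-01]), 'ft_force': array([ 0.13678731, -0.01613638, -0.02252244]), 'moment': array([-0.00976217,  0.00633605, -0.00473525]), 'opening': 0.9979079531740244} 171.3
scene {'fx': 505.96485943989916, 'fy': 505.96485943989916, 'cx': 276.24604037420255, 'cy': 208.22444347705644, 'k1': -0.05251469308322208, 'rvec': array([ 0.71610482,  2.78799766, -0.80406739]), 'tvec': array([ 423.22407191, -117.53917544, 1605.87211836])}
top {'fx': 480.41098883931727, 'fy': 480.41098883931727, 'cx': 275.0729200104163, 'cy': 207.48387799287786, 'k1': -0.051441925349087515, 'rvec': array([ 2.13669515, -2.12083197,  0.20462566]), 'tvec': array([-5.67133655e-01,  4.66992359e+02,  1.52129702e+03])}
wrist {'fx': 375.3767008573072, 'fy': 375.3767008573072, 'cx': 275.86064173981623, 'cy': 209.1579786270617, 'k1': -0.05980179717253197, 'rvec': array([-2.37481261,  1.68087568,  0.23353604]), 'tvec': array([-624.98393932,  -31.91742008,  391.20995882])}
```

View pics/scene0.png

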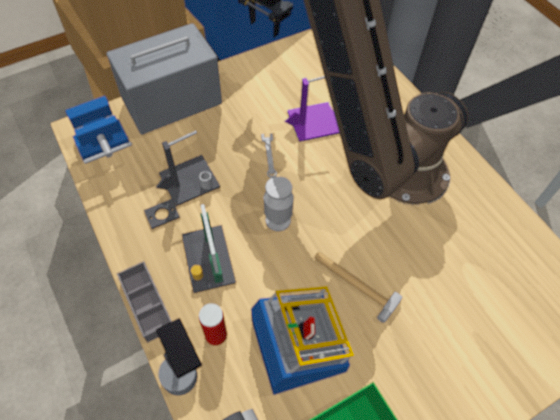

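View pics/top0.png

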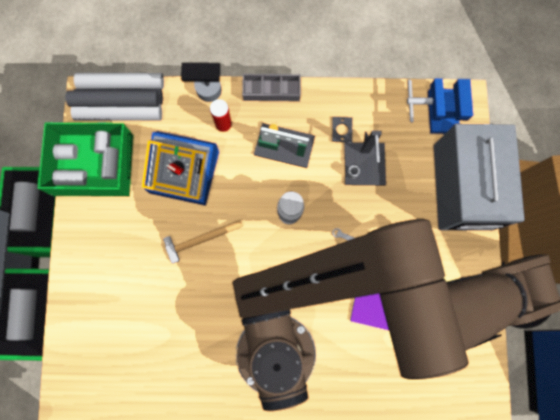

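View pics/wrist0.png

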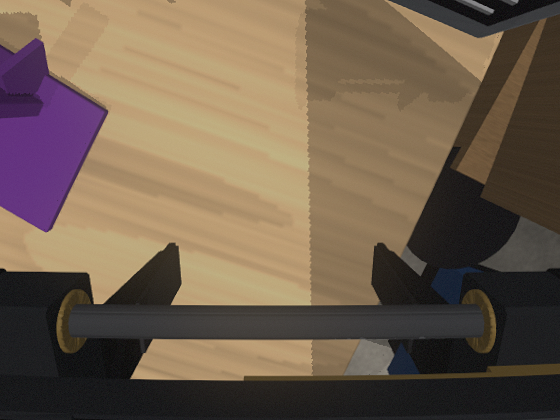

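Scene picture: bracket in the green rack at about (212,243), dark stand (180,175), purple look-alike stand (315,110), and console with yellow guard (300,335). Top picture: rack (285,140), stand (368,160), purple (370,310), console (180,168). The wrist shows only the purple stand and the toolbox. Next are close crops.

```bash
cat > h.py <<'E'
import numpy as np,cv2
from scipy.spatial.transform import Rotation as Ro
def cam(d):
    K=np.array([[float(d["fx"]),0,float(d["cx"])],[0,float(d["fy"]),float(d["cy"])],[0,0,1]])
    return K,np.array([float(d["k1"]),0,0,0,0]),np.array(d["rvec"],float),np.array(d["tvec"],float)
def proj(d,P):
    K,D,r,t=cam(d); return cv2.projectPoints(np.atleast_2d(np.array(P,float)),r,t,K,D)[0][:,0]
def ray(d,uv):
    K,D,r,t=cam(d); n=cv2.undistortPoints(np.array(uv,float).reshape(-1,1,2),K,D)[:,0]
    R=Ro.from_rotvec(r).as_matrix(); c=-R.T@t
    v=np.c_[n,np.ones(len(n))]@R; return c,v/np.linalg.norm(v,axis=1)[:,None]
def onz(d,uv,z):
    c,v=ray(d,uv); s=(z-c[2])/v[:,2]; return c+s[:,None]*v
def tri(d1,u1,d2,u2):
    c1,v1=ray(d1,[u1]);c2,v2=ray(d2,[u2]);v1=v1[0];v2=v2[0]
    A=np.c_[v1,-v2]; s=np.linalg.lstsq(A,c2-c1,rcond=None)[0]
    p,q=c1+s[0]*v1,c2+s[1]*v2; return (p+q)/2,np.linalg.norm(p-q)
def ld(n): return dict(np.load(n))
def crop(d,x0,y0,x1,y1,f,name,pts=()):
    im=cv2.resize(d["image"][y0:y1,x0:x1,::-1],None,fx=f,fy=f,interpolation=cv2.INTER_CUBIC).copy()
    for p in pts: cv2.circle(im,(int((p[0]-x0+.5)*f),int((p[1]-y0+.5)*f)),3,(255,0,255),1)
    cv2.imwrite(name,im)
E
python3 - <<'E'
from h import *
s=ld("scene0.npz");t=ld("top0.npz")
crop(s,140,120,260,310,3.15,"pics/c1.png") if 0 else None
a=cv2.resize(s["image"][125:305,140:260,::-1],None,fx=3.3,fy=3.3,interpolation=cv2.INTER_CUBIC)
b=cv2.resize(s["image"][275:395,240:370,::-1],None,fx=3.1,fy=3.1,interpolation=cv2.INTER_CUBIC)
im=np.zeros((600,800,3),np.uint8); im[:a.shape[0],:a.shape[1]]=a[:600]; im[:b.shape[0],397:397+b.shape[1]]=b[:,:403]
cv2.imwrite("pics/cs.png",im)
crop(t,140,90,400,220,3,"pics/ct.png")
E
```

```text
(no output)
```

View pics/cs.png

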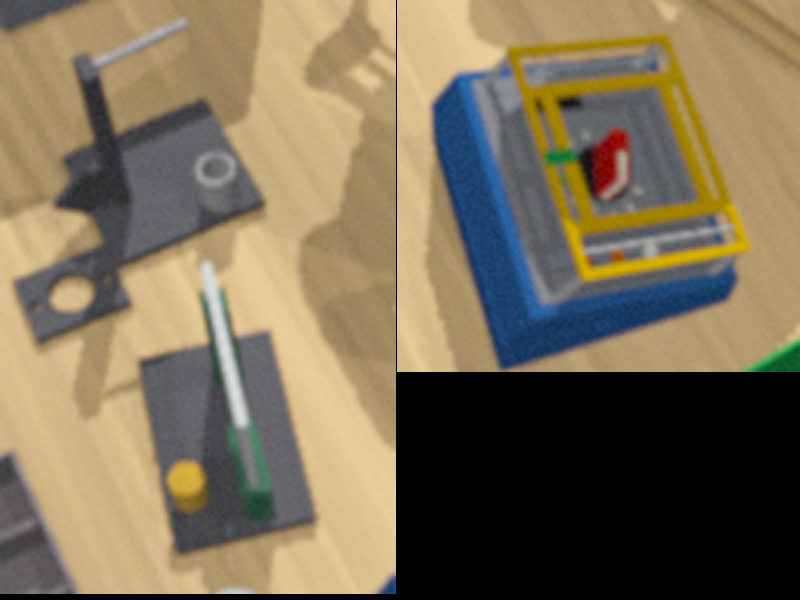

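View pics/ct.png

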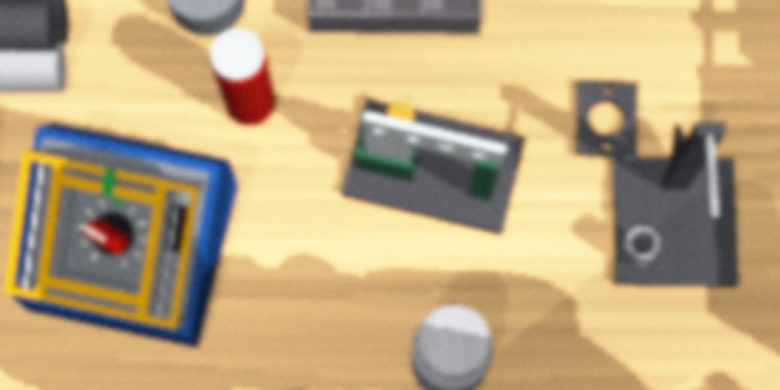

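```bash
python3 - <<'E'
from h import *
s=ld("scene0.npz");t=ld("top0.npz")
print("cams",ray(s,[(1,1)])[0],ray(t,[(1,1)])[0])
S=lambda x,y:(140+x/3.3-.5,125+y/3.3-.5)
S2=lambda x,y:(240+(x-397)/3.1-.5,275+y/3.1-.5)
T=lambda x,y:(140+x/3-.5,90+y/3-.5)
for n,a,b in [("strip +y end",S(239,425),T(361,116)),("strip -y end",S(207,264),T(508,150)),
 ("pin tip",S(184,21),T(716,216)),("pin root",S(96,65),T(712,134)),
 ("green mark",S2(561,157),T(109,182)),("knobtop",S2(612,165),T(104,238)),
 ("guard lo-l",S2(741,249),T(13,296)),("guard lo-r",S2(585,274),T(26,155)),
 ]:
    p,e=tri(s,a,t,b); print(n,p.round(1),e.round(1))
print("rack base TL,TR,BR,BL z12",onz(t,[T(366,100),T(522,133),T(501,233),T(344,193)],12).round(1))
print("rack base scene",onz(s,[S(141,362),S(270,334),S(313,518),S(180,550)],12).round(1))
print("stand foot top",onz(t,[T(612,170),T(733,158),T(737,285),T(613,284)],12).round(1))
print("stand foot scene",onz(s,[S(206,100),S(264,203),S(122,262),S(63,158)],12).round(1))
E
```

```text
cams [ 851.3890523   624.52091562 1287.1944845 ] [ 181.23766943   14.34484998 1580.9408451 ]
strip +y end [695.5  51.2 165.1] 4.5
strip -y end [658.5 -98.  160.5] 3.8
pin tip [ 579.4 -302.7  203.4] 0.3
pin root [ 664.6 -301.   197.7] 5.4
green mark [616.9 308.  175.5] 1.7
knobtop [573.4 319.5 124.2] 2.8
guard lo-l [515.8 417.8 100.7] 2.6
guard lo-r [644.7 392.4 179.2] 0.9
rack base TL,TR,BR,BL z12 [[ 768.5   51.3   12. ]
 [ 730.6 -127.3   12. ]
 [ 612.2 -102.6   12. ]
 [ 657.3   74.9   12. ]]
rack base scene [[ 724.9 -126.    12. ]
 [ 613.4  -97.7   12. ]
 [ 659.    78.6   12. ]
 [ 767.5   52.    12. ]]
stand foot top [[ 687.6 -229.5   12. ]
 [ 703.5 -368.6   12. ]
 [ 554.5 -367.6   12. ]
 [ 554.3 -227.8   12. ]]
stand foot scene [[ 553.8 -364.2   12. ]
 [ 557.  -227.6   12. ]
 [ 698.6 -230.3   12. ]
 [ 701.7 -365.4   12. ]]
```

Things that could be mistaken for the targets: the only L-plate is in the rack, top (285,135). For the stand, dark (368,160) versus purple (370,310), I take the dark one. For the knob, only the console's red one at (175,168) fits; the red can at (221,116) is something else. The crops confirm all three choices.
The centroid is y ≈ 21–22 mm, so hole3 is the one that hangs level. Next I work out the first move.

```bash
cat >> h.py <<'E'
def rel(st,grasp,R=None,yaw=None,off=171.3):
    """row to bring grasp point to 'grasp' with tool rotation R"""
    R0=Ro.from_euler("xyz",st["tcp_rot"]).as_matrix()
    if R is None: R=Ro.from_euler("xyz",[np.pi,0,yaw]).as_matrix()
    tcp=np.array(grasp)-off*R[:,2]
    d=R0.T@(tcp-np.array(st["eef_pos"])); r=Ro.from_matrix(R0.T@R).as_rotvec()/np.radians(6)
    print("tcp",tcp.round(1),"d",d.round(1),"dist",np.linalg.norm(d).round(0),"r",r.round(3),"rows",np.linalg.norm(r)*6/7.16)
    return d,r
E
python3 - <<'E'
from h import *
from cell import env
s=env.state()
rel(s,[690,-10,290],yaw=1.327)
E
```

```text
tcp [690.  -10.  461.3] d [ 647.4 -386.3  -56.7] dist 756.0 r [-6.000e-03 -4.000e-03 -9.437e+00] rows 7.907806914449365
```

Call:
play_rows([
  {"dx":20,"dy":-12,"dz":-30,"rz":-0.5},
  {"dx":55,"dy":-33,"dz":-50,"rz":-1.3},
  {"dx":90,"dy":-54,"dz":-56,"rz":-2.2},
  {"dx":125,"dy":-75,"dz":-56,"rz":-3.1},
  {"dx":160,"dy":-96,"dz":-56,"rz":-4},
  {"dx":195,"dy":-117,"dz":-56,"rz":-4.9},
  {"dx":230,"dy":-138,"dz":-56,"rz":-5.8},
  {"dx":265,"dy":-159,"dz":-56,"rz":-6.7},
], fingers=1)

```text
invalid input
```

```bash
python3 - <<'E'
from h import *
from cell import env
s=env.state();print(s['eef_pos'],s['tcp_rot'],s['joints'])
rel(s,[690,-10,290],yaw=1.327)
E
```

```text
[ 207.7263526  -589.45863525  404.31844364] [-3.14082342e+00 -5.14907842e-05  3.38796622e-01] [-1.33761755e+00  4.91403552e-01  1.55927573e+00 -3.36828823e-05
  1.09168375e+00 -1.05602324e-01]
tcp [690.  -10.  461.3] d [ 647.4 -386.3  -56.7] dist 756.0 r [-6.000e-03 -4.000e-03 -9.437e+00] rows 7.907806914449365
```

Call:
play_rows([
  {"dx":20,"dy":-12,"dz":-30,"rx":0,"ry":0,"rz":-0.5},
  {"dx":55,"dy":-33,"dz":-50,"rx":0,"ry":0,"rz":-1.3},
  {"dx":90,"dy":-54,"dz":-56,"rx":0,"ry":0,"rz":-2.2},
  {"dx":125,"dy":-75,"dz":-56,"rx":0,"ry":0,"rz":-3.1},
  {"dx":160,"dy":-96,"dz":-56,"rx":0,"ry":0,"rz":-4},
  {"dx":195,"dy":-117,"dz":-56,"rx":0,"ry":0,"rz":-4.9},
  {"dx":230,"dy":-138,"dz":-56,"rx":0,"ry":0,"rz":-5.8},
  {"dx":265,"dy":-159,"dz":-56,"rx":0,"ry":0,"rz":-6.7},
], fingers=1)

```text
t: 0.82
eef_pos: [405.7, -349.6, 460.5]
tcp_rot: [-3.141, -0.001, 1.045]
ft_force: [-0.2, -1.0, -0.5]
opening: 1.0
```

```bash
python3 - <<'E'
from h import *
from cell import env
s=env.state();print(s['eef_pos'],s['tcp_rot'],s['joints'])
rel(s,[690,-10,290],yaw=1.327)
E
```

```text
[ 405.70884208 -349.60086107  460.48106819] [-3.14099265e+00 -6.31556364e-04  1.04493960e+00] [-8.34676431e-01  3.07860606e-01  1.70182738e+00  4.63052512e-04
  1.13266829e+00 -3.09016504e-01]
tcp [690.  -10.  461.3] d [436.4  75.4  -0.6] dist 443.0 r [-0.005 -0.007 -2.693] rows 2.257113968256776
```

```bash
python3 - <<'E'
from h import *
from cell import env,viewer
d=viewer.read_camera("wrist"); np.savez("w1.npz",**d); cv2.imwrite("pics/w1.png",d["image"][:,:,::-1])
s=env.state()
R0=Ro.from_euler("xyz",s["tcp_rot"]).as_matrix()
c,_=ray(d,[(1,1)]); print("cam in tool",R0.T@(c-s["eef_pos"]))
Rc=Ro.from_rotvec(d["rvec"]).as_matrix(); print("optical axis in tool",R0.T@Rc[2], "imgx",R0.T@Rc[0])
E
```

```text
cam in tool [69.72824192 -0.19003278 20.09033045]
optical axis in tool [-0.27260661 -0.00297289  0.96212099] imgx [-1.00424550e-02  9.99949543e-01  2.44354274e-04]
```

View pics/w1.png

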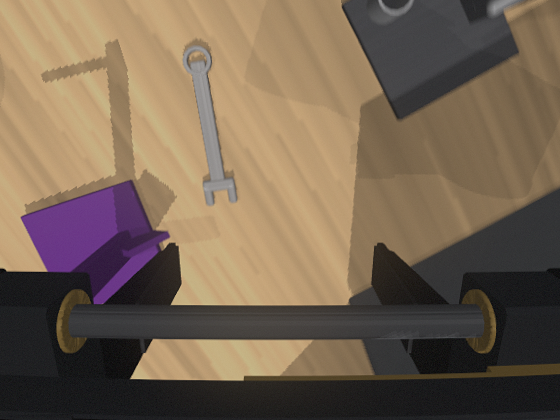

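```bash
python3 - <<'E'
from h import *
from cell import env
s=env.state()
rel(s,[610,-420,290],yaw=1.56)
E
```

```text
tcp [ 610.  -420.   461.3] d [ 34.3 211.9  -0.7] dist 215.0 r [ 2.000e-03 -2.600e-02 -4.823e+00] rows 4.041970687171126
```

Call:
play_rows([
  {"dx":6,"dy":35,"dz":0,"rx":0,"ry":0,"rz":-0.8},
  {"dx":12,"dy":70,"dz":0,"rx":0,"ry":0,"rz":-1.6},
  {"dx":18,"dy":110,"dz":0,"rx":0,"ry":0,"rz":-2.5},
  {"dx":24,"dy":148,"dz":0,"rx":0,"ry":0,"rz":-3.4},
  {"dx":30,"dy":185,"dz":0,"rx":0,"ry":0,"rz":-4.2},
  {"dx":34,"dy":212,"dz":0,"rx":0,"ry":0,"rz":-4.82},
  {"dx":34,"dy":212,"dz":0,"rx":0,"ry":0,"rz":-4.82},
])

```text
t: 1.45
eef_pos: [613.4, -421.2, 458.1]
tcp_rot: [3.142, -0.004, 1.565]
ft_force: [1.2, 0.4, -0.2]
opening: 1.002
```

```bash
python3 - <<'E'
from h import *
from cell import env,viewer
d=viewer.read_camera("wrist"); np.savez("w2.npz",**d); cv2.imwrite("pics/w2.png",d["image"][:,:,::-1])
s=env.state();print(s['eef_pos'],s['tcp_rot'],s['joints'],np.abs(s['qvel']).max())
E
```

```text
[ 611.70235426 -420.71733168  458.36711325] [-3.14090618 -0.00388116  1.56113386] [-0.69164465  0.6333405   1.15186227  0.0026391   1.35936995 -0.68254119] 0.07385564886685732
```

View pics/w2.png

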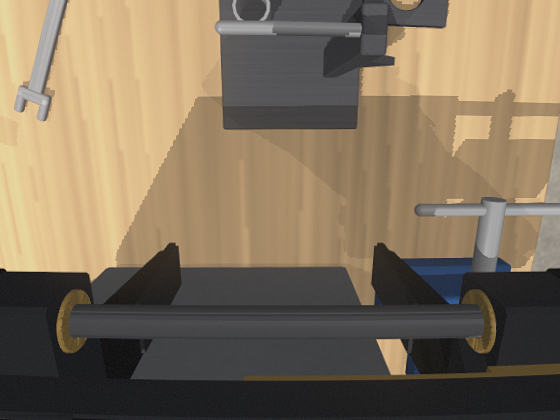

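The pin is clear here: its tip is at pixel (217,27) and it enters the post at (361,30). The purple stand is out of view.

```bash
python3 - <<'E'
from h import *
w=ld("w2.npz");s=ld("scene0.npz");t=ld("top0.npz")
im=w["image"].astype(int)
print("tip",onz(w,[(217,27)],203.3),"root",onz(w,[(361,30)],194.8))
S=lambda x,y:(140+x/3.3-.5,125+y/3.3-.5)
T=lambda x,y:(140+x/3-.5,90+y/3-.5)
print(tri(w,(217,27),s,S(184,21)),tri(w,(217,27),t,T(716,216)))
print("foot",onz(w,[(223,106),(356,106),(224,128),(357,128)],12)[:2])
crop(w,180,0,420,140,3.3,"pics/w2c.png",[(217,27),(361,30)])
crop(t,340,120,400,200,7,"pics/tc.png",proj(t,[[581,-300,203],[663,-300,195]]))
E
```

```text
tip [[ 578.99407926 -300.82210699  203.3       ]] root [[ 664.66424423 -301.25338375  194.8       ]]
(array([ 579.60471944, -301.23055243,  205.21183737]), np.float64(0.666629994906755)) (array([ 578.97720602, -301.66800785,  205.72340345]), np.float64(1.0597464937650694))
foot [[ 554.74490647 -345.69419266   12.        ]
 [ 701.38225254 -346.40785417   12.        ]]
```

View pics/w2c.png

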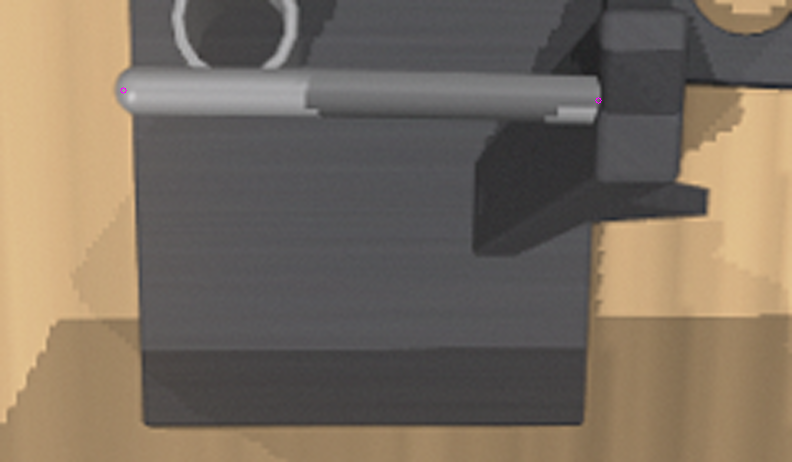

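View pics/tc.png

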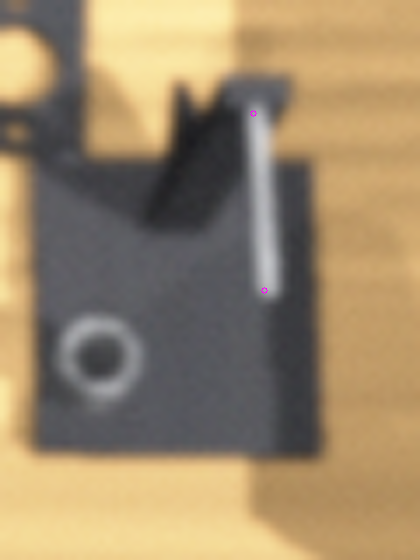

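```bash
python3 - <<'E'
from h import *
from cell import env
s=env.state()
rel(s,[672,-45,290],yaw=1.327)
E
```

```text
tcp [672.  -45.  461.3] d [376.3  56.7  -1.5] dist 381.0 r [-0.011 -0.036  2.236] rows 1.8738617993250897
```

Call:
play_rows([
  {"dx":20,"dy":3,"dz":0,"rx":0,"ry":0,"rz":0.1},
  {"dx":60,"dy":9,"dz":0,"rx":0,"ry":0,"rz":0.3},
  {"dx":100,"dy":15,"dz":0,"rx":0,"ry":0,"rz":0.6},
  {"dx":140,"dy":21,"dz":0,"rx":0,"ry":0,"rz":0.9},
  {"dx":180,"dy":27,"dz":0,"rx":0,"ry":0,"rz":1.2},
  {"dx":220,"dy":33,"dz":0,"rx":0,"ry":0,"rz":1.5},
  {"dx":260,"dy":39,"dz":0,"rx":0,"ry":0,"rz":1.8},
  {"dx":300,"dy":45,"dz":0,"rx":0,"ry":0,"rz":2.0},
])

```text
t: 2.17
eef_pos: [658.6, -119.4, 459.9]
tcp_rot: [-3.14, -0.004, 1.348]
ft_force: [0.3, 0.1, 0.6]
opening: 0.998
```

Call:
play_rows([
  {"dx":35,"dy":5,"dz":0,"rx":0,"ry":-0.03,"rz":0.1},
  {"dx":70,"dy":10,"dz":0,"rx":0,"ry":-0.03,"rz":0.2},
  {"dx":80,"dy":11,"dz":0,"rx":0,"ry":-0.03,"rz":0.24},
  {"dx":80,"dy":11,"dz":0,"rx":0,"ry":-0.03,"rz":0.24},
])

```text
t: 2.5
eef_pos: [686.8, -41.5, 460.2]
tcp_rot: [-3.14, -0.001, 1.326]
ft_force: [-1.1, -0.1, 0.1]
opening: 1.0
```

```bash
python3 - <<'E'
from h import *
from cell import env,viewer
d=viewer.read_camera("wrist"); np.savez("w3.npz",**d); cv2.imwrite("pics/w3.png",d["image"][:,:,::-1])
s=env.state();print(s['t'],s['eef_pos'],s['tcp_rot'],s['joints'],np.abs(s['qvel']).max())
E
```

```text
2.55 [686.51306482 -43.28602146 460.14547274] [-3.13973801e+00 -1.23003271e-04  1.32455994e+00] [-1.58951839e-01  5.42145018e-01  1.31502939e+00  2.96117456e-04
  1.28625512e+00  8.72010511e-02] 0.04404810788897504
```

View pics/w3.png

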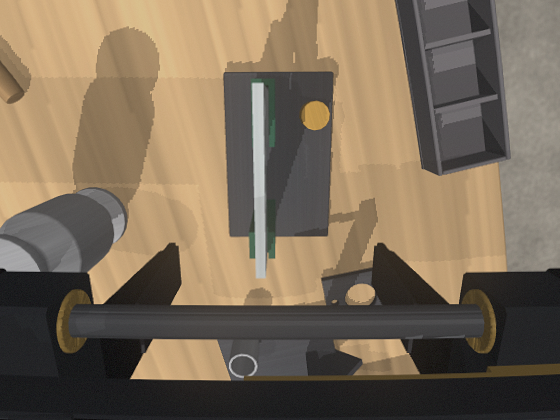

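The strip's top face runs from (261,277) to (258,83), with the leg and cheeks at the far (+y) end, the tin at (315,115), and the converter at left.

```bash
python3 - <<'E'
from h import *
from cell import env
w=ld("w3.npz")
hsv=cv2.cvtColor(w["image"],cv2.COLOR_RGB2HSV)
m=((hsv[...,1]<40)&(hsv[...,2]>150)).astype(np.uint8); m[:,:230]=0;m[:,290:]=0;m[:70]=0;m[285:]=0
n,l,st,c=cv2.connectedComponentsWithStats(m); i=1+st[1:,4].argmax(); print(st[i],c[i])
ys,xs=np.where(l==i)
for y in (90,120,150,180,210,240,270): 
    r=xs[ys==y]; print(y,r.min(),r.max())
top=(xs[ys==st[i][1]+2].mean(),st[i][1]-.5); bot=(xs[ys==st[i][1]+st[i][3]-3].mean(),st[i][1]+st[i][3]-.5)
P=onz(w,[top,bot],164);print(P, np.linalg.norm(P[0]-P[1]),P.mean(0)); v=P[0]-P[1];v/=np.linalg.norm(v);print("psi",np.arctan2(-v[0],v[1]))
E
```

```text
[ 252   83   14  195 2102] [258.65556613 176.11370124]
90 252 263
120 253 263
150 253 263
180 254 264
210 255 264
240 255 264
270 256 265
[[694.90641254  49.48011089 164.        ]
 [659.00545165 -95.98200922 164.        ]] 149.82692475492735 [676.95593209 -23.25094916 164.        ]
psi -0.2419705326050043
```

```bash
python3 - <<'E'
from h import *
from cell import env
s=env.state()
rel(s,[677.7,-20.4,200],yaw=1.3288)
rel(s,[677.7,-20.4,155],yaw=1.3288)
E
```

```text
tcp [677.7 -20.4 371.3] d [ 20.  -14.   88.9] dist 92.0 r [-0.018 -0.001 -0.04 ] rows 0.037045959995784986
tcp [677.7 -20.4 326.3] d [ 20.  -13.9 133.9] dist 136.0 r [-0.018 -0.001 -0.04 ] rows 0.037045959995784986
```

Call:
play_rows([
  {"dx":8,"dy":-6,"dz":20,"rx":-0.02,"ry":0,"rz":-0.04},
  {"dx":16,"dy":-12,"dz":50,"rx":-0.02,"ry":0,"rz":-0.04},
  {"dx":20,"dy":-14,"dz":80,"rx":-0.02,"ry":0,"rz":-0.04},
  {"dx":20,"dy":-14,"dz":105,"rx":-0.02,"ry":0,"rz":-0.04},
  {"dx":20,"dy":-14,"dz":120,"rx":-0.02,"ry":0,"rz":-0.04},
  {"dx":20,"dy":-14,"dz":131,"rx":-0.02,"ry":0,"rz":-0.04},
  {"dx":20,"dy":-14,"dz":134,"rx":-0.02,"ry":0,"rz":-0.04},
  {"dx":20,"dy":-14,"dz":134,"rx":-0.02,"ry":0,"rz":-0.04},
])

```text
t: 3.22
eef_pos: [677.4, -21.7, 326.0]
tcp_rot: [-3.141, 0.0, 1.327]
ft_force: [-0.1, -0.1, -0.0]
opening: 1.0
```

```bash
python3 - <<'E'
from h import *
from cell import env,viewer
d=viewer.read_camera("wrist"); np.savez("w4.npz",**d); cv2.imwrite("pics/w4.png",d["image"][:,:,::-1])
s=env.state();print(s['t'],s['eef_pos'],s['tcp_rot'],s['ft_force'])
rel(s,[677.7,-20.4,155],yaw=1.3288)
E
```

```text
3.2667 [677.54990881 -21.40121996 326.85855018] [ 3.14067556e+00 -7.46661746e-05  1.32770455e+00] [-0.44532932  0.14249166 -0.15101887]
tcp [677.7 -20.4 326.3] d [ 1.  -0.1  0.6] dist 1.0 r [ 0.009 -0.001 -0.01 ] rows 0.011448253387885408
```

View pics/w4.png

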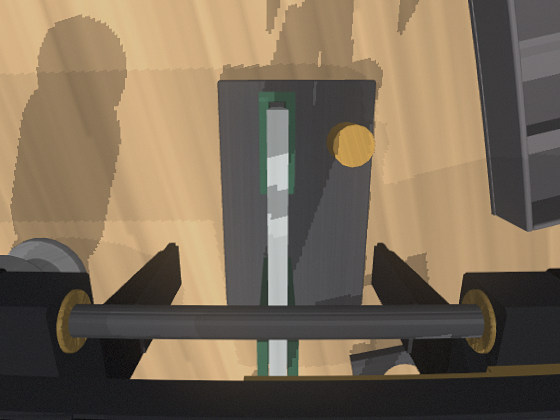

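The strip (column 277) is centred between the fingers (180 and 374), so I close.

Call:
play_rows([
  {"dx":1,"dy":0,"dz":0,"rx":0,"ry":0,"rz":0},
  {"dx":1,"dy":0,"dz":0,"rx":0,"ry":0,"rz":0},
  {"dx":1,"dy":0,"dz":0,"rx":0,"ry":0,"rz":0},
  {"dx":1,"dy":0,"dz":0,"rx":0,"ry":0,"rz":0},
  {"dx":1,"dy":0,"dz":0,"rx":0,"ry":0,"rz":0},
  {"dx":1,"dy":0,"dz":0,"rx":0,"ry":0,"rz":0},
  {"dx":1,"dy":0,"dz":0,"rx":0,"ry":0,"rz":0},
  {"dx":1,"dy":0,"dz":0,"rx":0,"ry":0,"rz":0},
], fingers=0)

```text
t: 3.93
eef_pos: [677.8, -20.4, 326.9]
tcp_rot: [3.141, -0.0, 1.328]
ft_force: [-0.8, -0.1, -0.6]
opening: 0.497
```

Call:
play_rows([
  {"dx":0,"dy":0,"dz":0,"rx":0,"ry":0,"rz":0},
  {"dx":0,"dy":0,"dz":0,"rx":0,"ry":0,"rz":0},
  {"dx":0,"dy":0,"dz":0,"rx":0,"ry":0,"rz":0},
  {"dx":0,"dy":0,"dz":0,"rx":0,"ry":0,"rz":0},
])

```text
t: 4.27
eef_pos: [677.8, -20.3, 326.8]
tcp_rot: [3.141, -0.0, 1.328]
ft_force: [1.0, -0.4, -0.1]
opening: 0.217
```

Call:
play_rows([
  {"dx":0,"dy":0,"dz":0,"rx":0,"ry":0,"rz":0},
  {"dx":0,"dy":0,"dz":0,"rx":0,"ry":0,"rz":0},
  {"dx":0,"dy":0,"dz":0,"rx":0,"ry":0,"rz":0},
  {"dx":0,"dy":0,"dz":0,"rx":0,"ry":0,"rz":0},
  {"dx":0,"dy":0,"dz":0,"rx":0,"ry":0,"rz":0},
])

```text
t: 4.68
eef_pos: [677.8, -20.4, 326.8]
tcp_rot: [3.141, -0.0, 1.328]
ft_force: [-1.2, -0.6, 0.3]
opening: 0.087
```

Call:
play_rows([
  {"dx":0,"dy":0,"dz":-5,"rx":0,"ry":0,"rz":0},
  {"dx":0,"dy":0,"dz":-12,"rx":0,"ry":0,"rz":0},
  {"dx":0,"dy":0,"dz":-25,"rx":0,"ry":0,"rz":0},
  {"dx":0,"dy":0,"dz":-40,"rx":0,"ry":0,"rz":0},
  {"dx":0,"dy":0,"dz":-60,"rx":0,"ry":0,"rz":0},
  {"dx":0,"dy":0,"dz":-80,"rx":0,"ry":0,"rz":0},
  {"dx":0,"dy":0,"dz":-90,"rx":0,"ry":0,"rz":0},
  {"dx":0,"dy":0,"dz":-95,"rx":0,"ry":0,"rz":0},
])

```text
t: 5.35
eef_pos: [677.6, -20.4, 423.9]
tcp_rot: [3.138, -0.0, 1.328]
ft_force: [-0.3, -0.1, -2.5]
opening: 0.082
```

```bash
python3 - <<'E'
from h import *
from cell import env,viewer
for n in("wrist","scene"):
    d=viewer.read_camera(n); np.savez(n[0]+"5.npz",**d); cv2.imwrite(f"pics/{n[0]}5.png",d["image"][:,:,::-1])
s=env.state();print(s['t'],s['eef_pos'],s['tcp_rot'],s['ft_force'],s['opening'],s['moment'])
d=ld("s5.npz");crop(d,130,120,290,290,3.5,"pics/s5c.png")
E
```

```text
5.45 [677.60286896 -20.33117525 422.29936951] [ 3.13984257e+00 -1.96955413e-04  1.32780469e+00] [ 0.11420145 -0.20248214 -3.4324301 ] 0.08468130473704191 [-0.0968215  -0.06229533  0.009228  ]
```

View pics/w5.png

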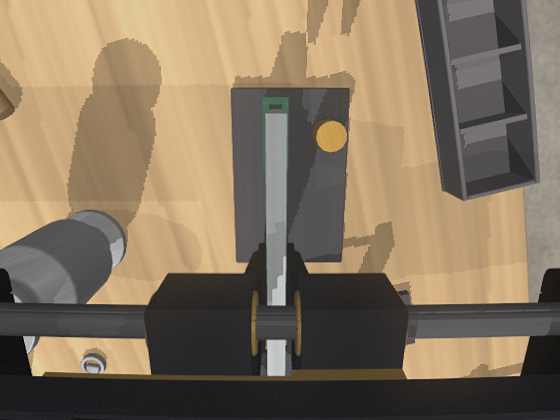

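View pics/s5c.png

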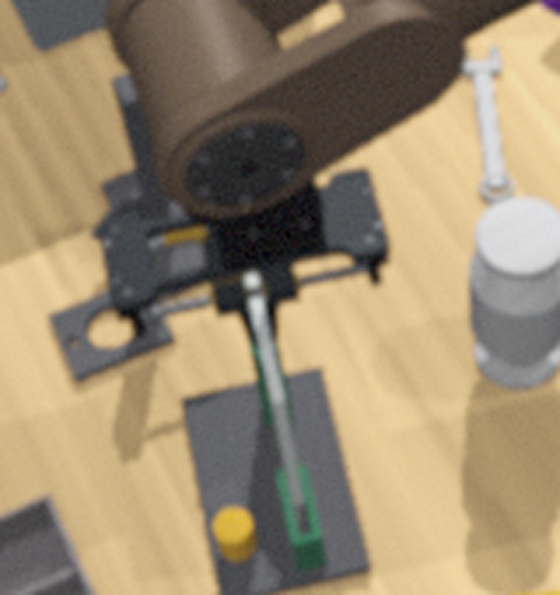

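```bash
python3 - <<'E'
from h import *
from cell import env,viewer
t=ld("top0.npz");print("conv",onz(t,[(291,197)],175), "offcut",onz(t,[(140+642/3,90+243/3)],57))
s=ld("s5.npz");w=ld("w5.npz");st=env.state()
a=(130+251/3.5-.5,120+275/3.5-.5)   # -y end? tri below for +y
print("wrist +y end",onz(w,[(276,112)],259.5))
rel(st,[534,-319,250],yaw=1.5658)
E
```

```text
conv [[474.73389919 -43.51510781 175.        ]] offcut [[ 588.35251994 -255.30351019   57.        ]]
wrist +y end [[694.91500966  50.0028992  259.5       ]]
tcp [ 534.  -319.   421.3] d [-324.4  -67.5    0.8] dist 331.0 r [ 0.017  0.    -2.273] rows 1.9045402867186
```

Call:
play_rows([
  {"dx":-10,"dy":-2,"dz":0,"rx":0,"ry":0,"rz":0},
  {"dx":-30,"dy":-6,"dz":0,"rx":0,"ry":0,"rz":-0.1},
  {"dx":-60,"dy":-12,"dz":0,"rx":0,"ry":0,"rz":-0.4},
  {"dx":-90,"dy":-19,"dz":0,"rx":0,"ry":0,"rz":-0.6},
  {"dx":-120,"dy":-25,"dz":0,"rx":0,"ry":0,"rz":-0.9},
  {"dx":-150,"dy":-31,"dz":0,"rx":0,"ry":0,"rz":-1.1},
  {"dx":-180,"dy":-37,"dz":0,"rx":0,"ry":0,"rz":-1.3},
  {"dx":-210,"dy":-43,"dz":0,"rx":0,"ry":0,"rz":-1.5},
])

```text
t: 6.12
eef_pos: [584.1, -215.5, 421.0]
tcp_rot: [-3.141, -0.0, 1.486]
ft_force: [0.5, -0.4, -3.8]
opening: 0.084
```

```bash
python3 - <<'E'
from h import *
from cell import env
st=env.state();print(st['eef_pos'])
rel(st,[534,-319,250],yaw=1.5658)
E
```

```text
[ 584.05186228 -215.53452931  420.95354826]
tcp [ 534.  -319.   421.3] d [-107.3  -41.1   -0.4] dist 115.0 r [-0.001 -0.005 -0.764] rows 0.6400701371095467
```

Call:
play_rows([
  {"dx":-28,"dy":-12,"dz":0,"rx":0,"ry":0,"rz":-0.2},
  {"dx":-56,"dy":-23,"dz":0,"rx":0,"ry":0,"rz":-0.4},
  {"dx":-80,"dy":-32,"dz":0,"rx":0,"ry":0,"rz":-0.6},
  {"dx":-97,"dy":-38,"dz":0,"rx":0,"ry":0,"rz":-0.7},
  {"dx":-107,"dy":-41,"dz":0,"rx":0,"ry":0,"rz":-0.76},
  {"dx":-107,"dy":-41,"dz":5,"rx":0,"ry":0,"rz":-0.76},
  {"dx":-107,"dy":-41,"dz":12,"rx":0,"ry":0,"rz":-0.76},
  {"dx":-107,"dy":-41,"dz":18,"rx":0,"ry":0,"rz":-0.76},
])

```text
t: 6.78
eef_pos: [534.3, -317.8, 401.6]
tcp_rot: [-3.141, -0.001, 1.566]
ft_force: [-0.6, 0.4, -2.8]
opening: 0.086
```

```bash
python3 - <<'E'
from h import *
from cell import env,viewer
for n in("wrist","scene","top"):
    d=viewer.read_camera(n); np.savez(n[0]+"6.npz",**d); cv2.imwrite(f"pics/{n[0]}6.png",d["image"][:,:,::-1])
s=env.state();print(s['t'],s['eef_pos'],s['tcp_rot'],s['ft_force'],s['opening'],s['moment'])
rel(s,[534,-319,229],yaw=1.5658)
d=ld("s6.npz");crop(d,110,70,270,240,3.5,"pics/s6c.png")
E
```

```text
6.9333 [ 534.56918216 -317.69626312  401.97199046] [-3.14017564e+00 -1.56315553e-03  1.56658417e+00] [ 0.10859387  0.02254515 -2.15316342] 0.08108571315688001 [-0.08311711 -0.10241194  0.03212041]
tcp [ 534.  -319.   400.3] d [-1.3 -0.6  1.7] dist 2.0 r [-0.014 -0.015  0.007] rows 0.01801483843183216
```

View pics/w6.png

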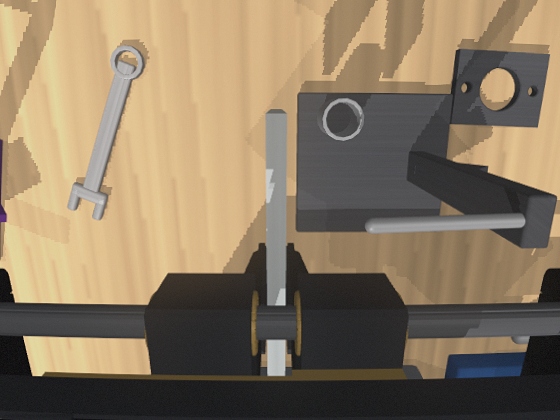

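View pics/s6c.png

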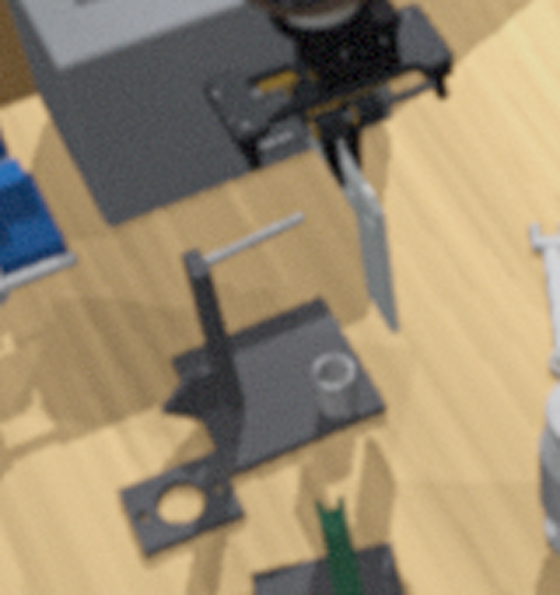

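The wrist picture shows the held strip at column 277, the pin tip at (368,226) and the pin root at about (521,221). The scene crop shows the bracket upright in front of the pin.

```bash
python3 - <<'E'
from h import *
w=ld("w6.npz");w2=ld("w2.npz");s=ld("s6.npz");t=ld("t6.npz")
print(onz(w,[(367,226)],203.3),onz(w,[(521,221)],195), onz(w,[(277,110)],238-0))
print("tip w2-w6",tri(w2,(217,27),w,(367,226)))
ss=(110+301/3.5-.5,70+216/3.5-.5); print("w6-scene",tri(w,(367,226),s,ss))
# bottom corner of leg (+y end, z0) in scene
print("leg bottom y75: scene px",110+396/3.5-.5,70+328/3.5-.5," predicted",proj(s,[[534.6,-317.7+72,401.9-171.3-143.5],[538.6,-317.7+72,401.9-171.3-143.5],[534.6,-317.7+72,401.9-171.3+8.5]]))
crop(w,340,190,560,260,3.5,"pics/w6c.png",[(367,226),(521,221)])
E
```

```text
[[ 578.99899937 -301.27998935  203.3       ]] [[ 664.58940548 -301.83369288  195.        ]] [[ 533.99378001 -244.26536136  238.        ]]
tip w2-w6 (array([ 578.96592814, -301.01213194,  203.85979555]), np.float64(0.27401647165692483))
w6-scene (array([ 579.21280507, -301.52379224,  202.91564489]), np.float64(0.30497813171939986))
leg bottom y75: scene px 222.64285714285714 163.21428571428572  predicted [[221.65566139 164.19526788]
 [220.43938909 164.70799628]
 [217.38750875 130.19208228]]
```

View pics/w6c.png

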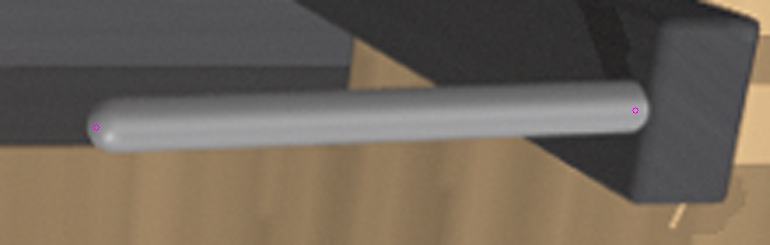

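```bash
python3 - <<'E'
from h import *
from cell import env
s=env.state()
rel(s,[566,-319.3,226],yaw=1.5658)
rel(s,[590,-319.4,223.7],yaw=1.5658)
E
```

```text
tcp [ 566.  -319.3  397.3] d [-1.5 31.4  4.6] dist 32.0 r [-0.014 -0.015  0.007] rows 0.01801483843183216
tcp [ 590.  -319.4  395. ] d [-1.5 55.4  6.9] dist 56.0 r [-0.014 -0.015  0.007] rows 0.01801483843183216
```

Call:
play_rows([
  {"dx":-1,"dy":4,"dz":3,"rx":0,"ry":-0.01,"rz":0},
  {"dx":-1.5,"dy":12,"dz":4.6,"rx":0,"ry":-0.01,"rz":0},
  {"dx":-1.5,"dy":21,"dz":4.6,"rx":0,"ry":-0.01,"rz":0},
  {"dx":-1.5,"dy":28,"dz":4.6,"rx":0,"ry":-0.01,"rz":0},
  {"dx":-1.5,"dy":31.5,"dz":4.6,"rx":0,"ry":-0.01,"rz":0},
  {"dx":-1.5,"dy":31.5,"dz":4.6,"rx":0,"ry":-0.01,"rz":0},
])

```text
t: 7.43
eef_pos: [567.0, -319.1, 397.1]
tcp_rot: [-3.14, -0.0, 1.567]
ft_force: [-1.1, -0.1, -2.9]
opening: 0.081
```

```bash
python3 - <<'E'
from h import *
from cell import env,viewer
for n in("wrist","scene"):
    d=viewer.read_camera(n); np.savez(n[0]+"7.npz",**d)
s=env.state();print(s['t'],s['eef_pos'],s['tcp_rot'],s['ft_force'])
rel(s,[566,-319.3,226],yaw=1.5658)
rel(s,[590,-319.4,223.7],yaw=1.5658)
a=cv2.resize(ld("w7.npz")["image"][120:320,230:400,::-1],None,fx=2.6,fy=2.6); b=cv2.resize(ld("s7.npz")["image"][90:190,150:240,::-1],None,fx=3.8,fy=3.8,interpolation=2)
im=np.zeros((600,800,3),np.uint8);im[:a.shape[0],:a.shape[1]]=a;im[:b.shape[0],450:450+b.shape[1]]=b
cv2.imwrite("pics/7.png",im)
E
```

```text
7.5333 [ 566.15533259 -319.22070493  397.19780385] [-3.13991053e+00 -6.63421419e-04  1.56690194e+00] [ 0.00867888  0.56246838 -2.85461633]
tcp [ 566.  -319.3  397.3] d [-0.1 -0.2 -0.1] dist 0.0 r [-0.016 -0.006  0.011] rows 0.016947229885524606
tcp [ 590.  -319.4  395. ] d [-0.1 23.8  2.2] dist 24.0 r [-0.016 -0.006  0.011] rows 0.016947229885524606
```

View pics/7.png

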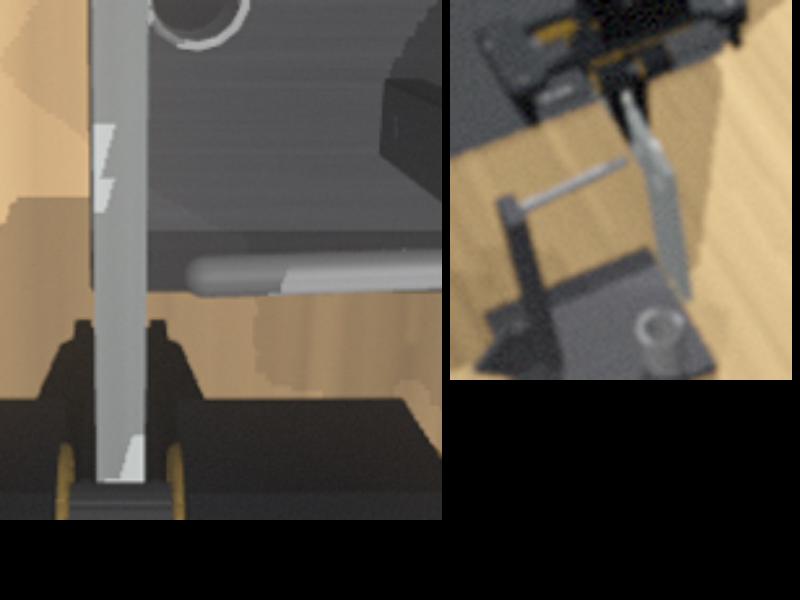

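Call:
play_rows([
  {"dx":0,"dy":3,"dz":0.3,"rx":0,"ry":0,"rz":0},
  {"dx":0,"dy":6,"dz":0.6,"rx":0,"ry":0,"rz":0},
  {"dx":0,"dy":9,"dz":0.9,"rx":0,"ry":0,"rz":0},
  {"dx":0,"dy":12,"dz":1.2,"rx":0,"ry":0,"rz":0},
  {"dx":0,"dy":15,"dz":1.5,"rx":0,"ry":0,"rz":0},
  {"dx":0,"dy":18,"dz":1.8,"rx":0,"ry":0,"rz":0},
])

```text
t: 8.03
eef_pos: [584.0, -319.3, 394.2]
tcp_rot: [-3.137, -0.002, 1.567]
ft_force: [-4.7, 1.0, -9.9]
opening: 0.082
```

```bash
python3 - <<'E'
from h import *
from cell import env,viewer
for n in("wrist","scene"):
    d=viewer.read_camera(n); np.savez(n[0]+"8.npz",**d)
s=env.state();print(s['t'],s['eef_pos'],s['tcp_rot'],s['ft_force'],s['moment'])
rel(s,[608,-319.5,221.9],yaw=1.5658)
a=cv2.resize(ld("w8.npz")["image"][120:320,230:400,::-1],None,fx=2.6,fy=2.6); b=cv2.resize(ld("s8.npz")["image"][90:190,150:240,::-1],None,fx=3.8,fy=3.8,interpolation=2)
im=np.zeros((600,800,3),np.uint8);im[:a.shape[0],:a.shape[1]]=a;im[:b.shape[0],450:450+b.shape[1]]=b
cv2.imwrite("pics/8.png",im)
E
```

```text
8.1333 [ 584.71069041 -319.21251662  394.2249629 ] [-3.13980428e+00 -1.51353188e-03  1.56677806e+00] [  3.67936412  -0.55965886 -16.00010338] [-0.31689077 -0.82694602 -0.10377991]
tcp [ 608.  -319.5  393.2] d [-0.2 23.3  1. ] dist 23.0 r [-0.017 -0.014  0.009] rows 0.020320436187904602
```

View pics/8.png

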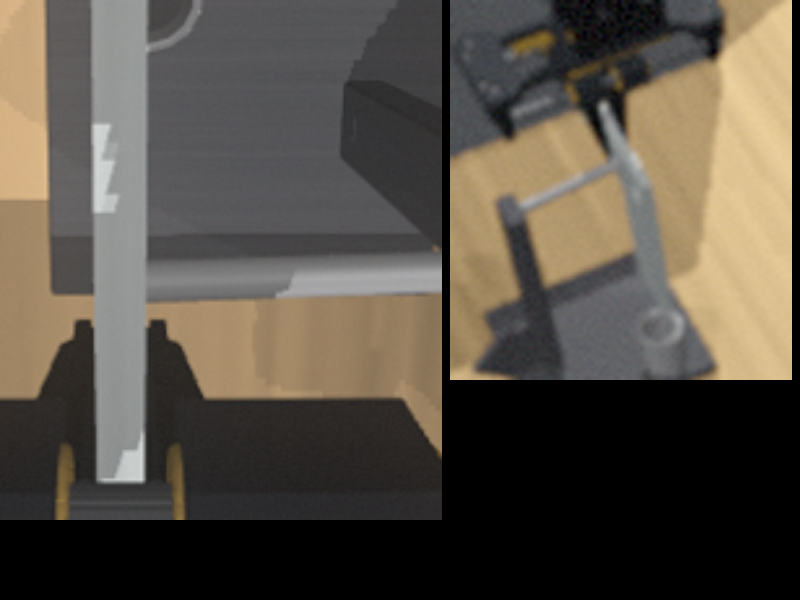

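Call:
play_rows([
  {"dx":0,"dy":0,"dz":1,"rx":0,"ry":0,"rz":0},
  {"dx":0,"dy":0,"dz":2,"rx":0,"ry":0,"rz":0},
  {"dx":0,"dy":0,"dz":2,"rx":0,"ry":0,"rz":0},
])

```text
t: 8.38
eef_pos: [584.8, -319.2, 392.8]
tcp_rot: [-3.141, -0.001, 1.567]
ft_force: [0.8, 0.5, -3.3]
opening: 0.083
```

```bash
python3 - <<'E'
from h import *
from cell import env,viewer
d=ld("s8.npz")
g=[584.7,-319.2,394.2-171.3]
hole=[584.7,-301.2,g[2]-21.5]
print(proj(d,[hole,[579,-301.3,203.4],[664.6,-301.8,195]]))
crop(d,160,95,235,165,8,"pics/s8b.png",proj(d,[[579,-301.3,203.4],[664.6,-301.8,195],[580.7,-319+72,g[2]+8.5],[580.7,-319+72,g[2]-143.5],[580.7,-319+22,g[2]-143.5]]))
s=env.state();print(s['t'],s['eef_pos'],s['ft_force'],s['moment'])
E
```

```text
[[193.87160377 132.38347655]
 [195.63125435 131.14957113]
 [167.71819513 144.25069915]]
8.3833 [ 584.8180115  -319.22486473  392.83049835] [ 0.79802386  0.54786191 -3.25743075] [-0.05038219 -0.13588642  0.00899909]
```

View pics/s8b.png

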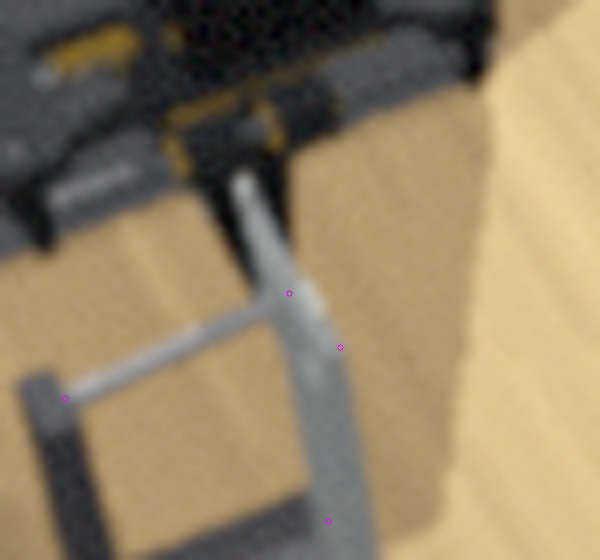

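Moving down 2 mm cleared the contact, so the bracket sits about 3–4 mm higher in the grip than I had computed. I lower to the middle of the hole and go deeper.

Call:
play_rows([
  {"dx":0,"dy":0,"dz":1.5,"rx":0,"ry":0,"rz":0},
  {"dx":0,"dy":1,"dz":3,"rx":0,"ry":0,"rz":0},
  {"dx":0,"dy":4,"dz":3.4,"rx":0,"ry":0,"rz":0},
  {"dx":0,"dy":8,"dz":3.8,"rx":0,"ry":0,"rz":0},
  {"dx":0,"dy":12,"dz":4.2,"rx":0,"ry":0,"rz":0},
  {"dx":0,"dy":15,"dz":4.6,"rx":0,"ry":0,"rz":0},
])

```text
t: 8.88
eef_pos: [600.4, -319.3, 388.2]
tcp_rot: [-3.141, -0.001, 1.567]
ft_force: [-0.2, -0.2, -2.7]
opening: 0.083
```

Call:
play_rows([
  {"dx":0,"dy":3,"dz":0.3,"rx":0,"ry":0,"rz":0},
  {"dx":0,"dy":6,"dz":0.6,"rx":0,"ry":0,"rz":0},
  {"dx":0,"dy":9,"dz":1,"rx":0,"ry":0,"rz":0},
  {"dx":0,"dy":9,"dz":1,"rx":0,"ry":0,"rz":0},
])

```text
t: 9.22
eef_pos: [609.9, -319.3, 387.0]
tcp_rot: [-3.141, -0.001, 1.567]
ft_force: [0.0, 0.2, -2.6]
opening: 0.082
```

```bash
python3 - <<'E'
from h import *
from cell import env,viewer
for n in("wrist","scene"):
    d=viewer.read_camera(n); np.savez(n[0]+"9.npz",**d)
s=env.state();print(s['t'],s['eef_pos'],s['tcp_rot'],s['ft_force'],s['moment'])
a=cv2.resize(ld("w9.npz")["image"][120:320,230:400,::-1],None,fx=2.6,fy=2.6); b=cv2.resize(ld("s9.npz")["image"][90:190,150:240,::-1],None,fx=3.8,fy=3.8,interpolation=2)
im=np.zeros((600,800,3),np.uint8);im[:a.shape[0],:a.shape[1]]=a;im[:b.shape[0],450:450+b.shape[1]]=b
cv2.imwrite("pics/9.png",im)
E
```

```text
9.3167 [ 609.44849009 -319.27902672  387.0595985 ] [-3.14118075e+00 -8.40073345e-04  1.56698654e+00] [-0.08997823 -0.04307243 -3.73805035] [-0.09439472 -0.06112652 -0.0136704 ]
```

View pics/9.png

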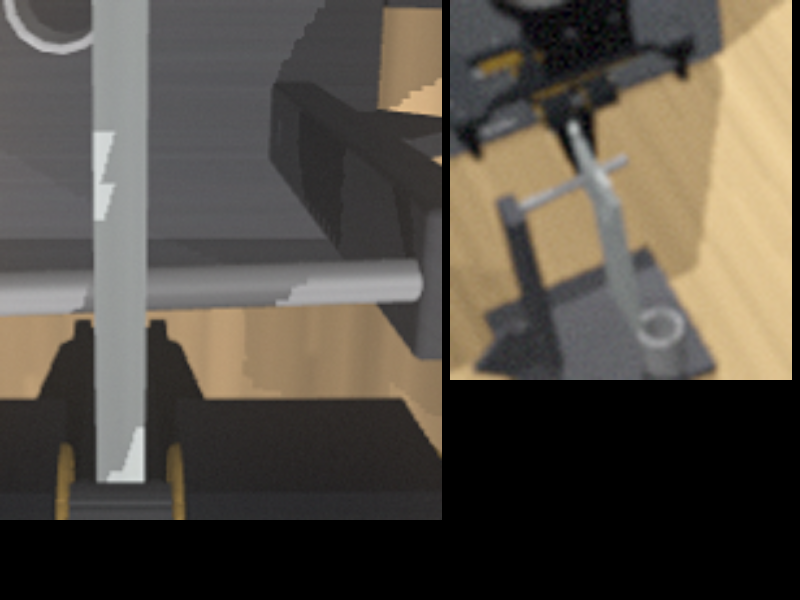

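The pin shows on both sides of the strip with no side force. I lower it onto the pin now.

Call:
play_rows([
  {"dx":0,"dy":0,"dz":1,"rx":0,"ry":0,"rz":0},
  {"dx":0,"dy":0,"dz":2,"rx":0,"ry":0,"rz":0},
  {"dx":0,"dy":0,"dz":3,"rx":0,"ry":0,"rz":0},
  {"dx":0,"dy":0,"dz":3,"rx":0,"ry":0,"rz":0},
])

```text
t: 9.65
eef_pos: [609.3, -319.3, 383.8]
tcp_rot: [-3.141, -0.001, 1.567]
ft_force: [0.6, 1.0, -3.3]
opening: 0.08
```

Call:
play_rows([
  {"dx":0,"dy":0,"dz":0.7,"rx":0,"ry":0,"rz":0},
  {"dx":0,"dy":0,"dz":1.4,"rx":0,"ry":0,"rz":0},
  {"dx":0,"dy":0,"dz":1.4,"rx":0,"ry":0,"rz":0},
])

```text
t: 9.9
eef_pos: [609.3, -319.3, 383.2]
tcp_rot: [3.142, -0.001, 1.567]
ft_force: [-0.6, 1.4, 3.6]
opening: 0.083
```

Call:
play_rows([
  {"dx":0,"dy":0,"dz":-0.3,"rx":0,"ry":0,"rz":0},
  {"dx":0,"dy":0,"dz":-0.3,"rx":0,"ry":0,"rz":0},
  {"dx":0,"dy":0,"dz":-0.3,"rx":0,"ry":0,"rz":0},
  {"dx":0,"dy":0,"dz":-0.3,"rx":0,"ry":0,"rz":0},
  {"dx":0,"dy":0,"dz":-0.3,"rx":0,"ry":0,"rz":0},
  {"dx":0,"dy":0,"dz":-0.3,"rx":0,"ry":0,"rz":0},
], fingers=0.35)

```text
t: 10.4
eef_pos: [609.3, -319.3, 383.4]
tcp_rot: [-3.141, -0.001, 1.567]
ft_force: [-0.1, 0.3, 0.2]
opening: 0.349
```

```bash
cat > look.py <<'E'
from h import *
from cell import env,viewer
import sys
k=sys.argv[1]; s=env.state();print(s['t'],s['eef_pos'].round(1),s['tcp_rot'].round(4),s['ft_force'].round(1),s['opening'].round(3),s['joints'].round(2))
for n in sys.argv[2:]:
    d=viewer.read_camera(n); np.savez(n[0]+k+".npz",**d); cv2.imwrite(f"pics/{n[0]}{k}.png",d["image"][:,:,::-1])
E
python3 look.py 10 wrist scene; python3 -c "
from h import *
crop(ld('s10.npz'),140,80,260,200,5,'pics/s10c.png')"
```

```text
Traceback (most recent call last):
  File "look.py", line 4, in <module>
    k=sys.argv[1]; s=env.state();print(s['t'],s['eef_pos'].round(1),s['tcp_rot'].round(4),s['ft_force'].round(1),s['opening'].round(3),s['joints'].round(2))
                                                                                                                 ^^^^^^^^^^^^^^^^^^
AttributeError: 'float' object has no attribute 'round'
Traceback (most recent call last):
  File "h.py", line 18, in ld
    def ld(n): return dict(np.load(n))
                           ~~~~~~~^^^
FileNotFoundError: [Errno 2] No such file or directory: 's10.npz'
```

```bash
sed -i "s/s\['opening'\].round(3)/round(s['opening'],3)/" look.py
python3 look.py 10 wrist scene; python3 -c "
from h import *
crop(ld('s10.npz'),140,80,260,200,5,'pics/s10c.png')"
```

```text
10.4 [ 609.3 -319.3  383.4] [-3.1415e+00 -7.0000e-04  1.5669e+00] [-0.1  0.3  0.2] 0.349 [-0.58  0.6   1.41  0.    1.13 -0.57]
```

View pics/w10.png

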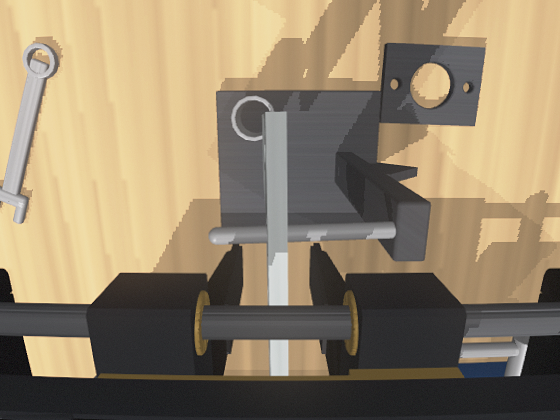

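View pics/s10c.png

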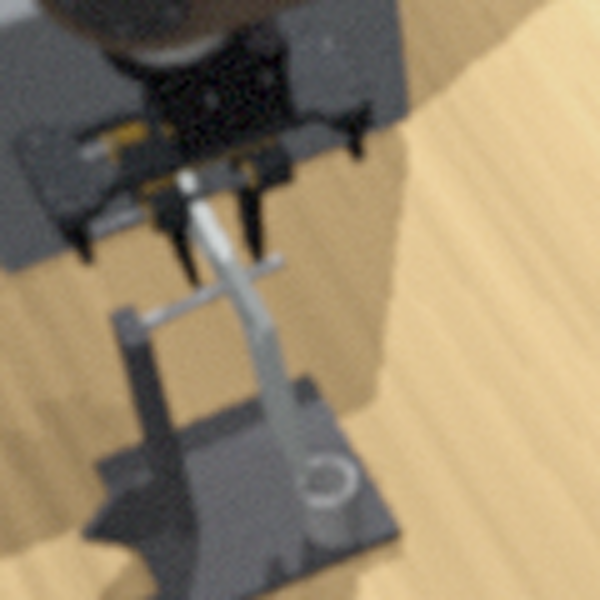

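Released. The bracket stays on the pin, with the strip straight in the wrist view from (276,112) to (279,375). I retreat straight up.

Call:
play_rows([
  {"dx":0,"dy":0,"dz":-5,"rx":0,"ry":0,"rz":0},
  {"dx":0,"dy":0,"dz":-15,"rx":0,"ry":0,"rz":0},
  {"dx":0,"dy":0,"dz":-30,"rx":0,"ry":0,"rz":0},
  {"dx":0,"dy":0,"dz":-50,"rx":0,"ry":0,"rz":0},
  {"dx":0,"dy":0,"dz":-75,"rx":0,"ry":0,"rz":0},
  {"dx":0,"dy":0,"dz":-95,"rx":0,"ry":0,"rz":0},
  {"dx":0,"dy":0,"dz":-110,"rx":0,"ry":0,"rz":0},
  {"dx":0,"dy":0,"dz":-110,"rx":0,"ry":0,"rz":0},
])

```text
t: 11.17
eef_pos: [609.0, -319.1, 498.0]
tcp_rot: [3.136, 0.003, 1.567]
ft_force: [0.5, 0.5, 1.1]
opening: 0.349
```

```bash
python3 look.py 11 wrist scene top; python3 -c "
from h import *
crop(ld('s11.npz'),140,80,260,200,5,'pics/s11c.png')"
```

```text
11.1667 [ 609.  -319.1  498. ] [3.1363e+00 2.8000e-03 1.5670e+00] [0.5 0.5 1.1] 0.349 [-0.58  0.52  1.26  0.    1.36 -0.58]
```

View pics/w11.png

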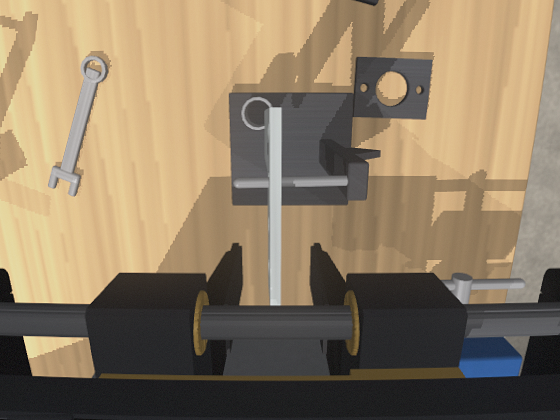

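View pics/s11c.png

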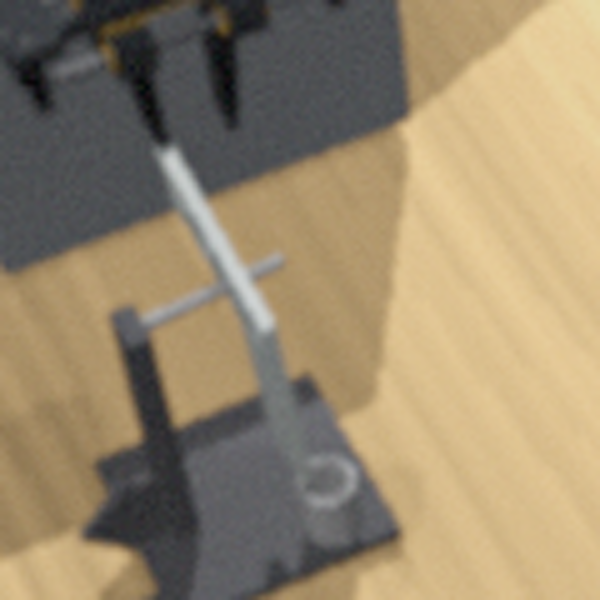

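```bash
python3 - <<'E'
from h import *
w=ld("w11.npz");s=ld("s11.npz")
a=(140+266/5-.5,80+325/5-.5);b=(140+171/5-.5,80+152/5-.5)
print("+y end",tri(w,(275,108),s,a))
for p in(a,b):
    c,v=ray(s,[p]); k=(609-c[0])/v[0,0]; print("on plane x=609",(c+k*v[0]).round(1))
E
```

```text
+y end (array([ 609.45067044, -247.02273478,  220.298584  ]), np.float64(0.4931690328060621))
on plane x=609 [ 609.  -249.6  217.3]
on plane x=609 [ 609.  -376.   234.8]
```

The far end of the strip is hidden by a finger in the scene view, so this level check proves nothing. I move aside towards -y to see both ends.

Call:
play_rows([
  {"dx":-15,"dy":0,"dz":-5,"rx":0,"ry":0,"rz":0},
  {"dx":-45,"dy":0,"dz":-5,"rx":0,"ry":0,"rz":0},
  {"dx":-80,"dy":0,"dz":-5,"rx":0,"ry":0,"rz":0},
  {"dx":-105,"dy":0,"dz":-5,"rx":0,"ry":0,"rz":0},
  {"dx":-115,"dy":0,"dz":-5,"rx":0,"ry":0,"rz":0},
  {"dx":-115,"dy":0,"dz":-5,"rx":0,"ry":0,"rz":0},
  {"dx":-115,"dy":0,"dz":-5,"rx":0,"ry":0,"rz":0},
])

```text
t: 11.9
eef_pos: [608.8, -434.1, 496.3]
tcp_rot: [-3.139, -0.003, 1.566]
ft_force: [-0.2, -0.1, 0.4]
opening: 0.347
```

```bash
python3 look.py 12 wrist scene top; python3 -c "
from h import *
a=cv2.resize(ld('s12.npz')['image'][80:200,140:220,::-1],None,fx=5,fy=5,interpolation=2);b=cv2.resize(ld('w12.npz')['image'][0:180,200:333,::-1],None,fx=3,fy=3,interpolation=2)
im=np.zeros((600,800,3),np.uint8);im[:,:400]=a;im[:540,400:799]=b;cv2.imwrite('pics/12c.png',im)
crop(ld('t12.npz'),330,120,410,220,6,'pics/t12c.png')"
```

```text
11.9 [ 608.8 -434.1  496.3] [-3.1395e+00 -2.6000e-03  1.5664e+00] [-0.2 -0.1  0.4] 0.347 [-0.71  0.62  1.07  0.    1.45 -0.7 ]
```

View pics/12c.png

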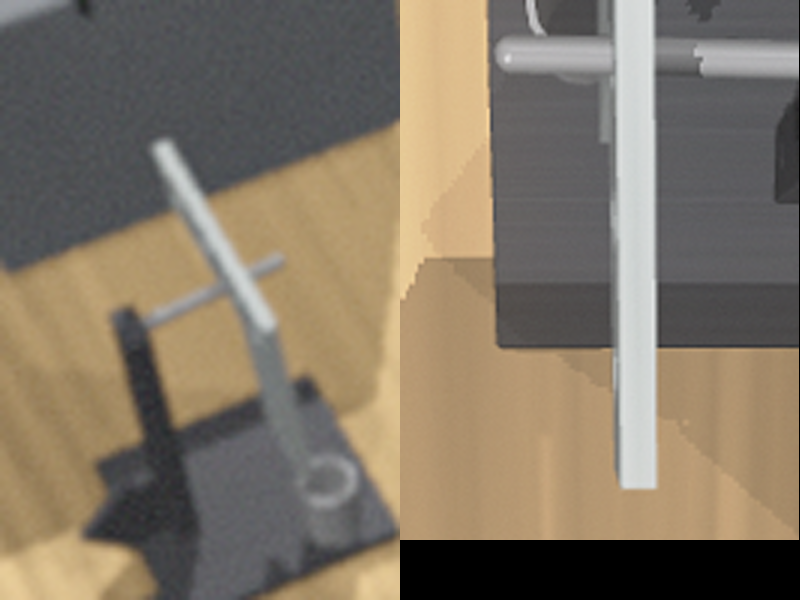

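View pics/t12c.png

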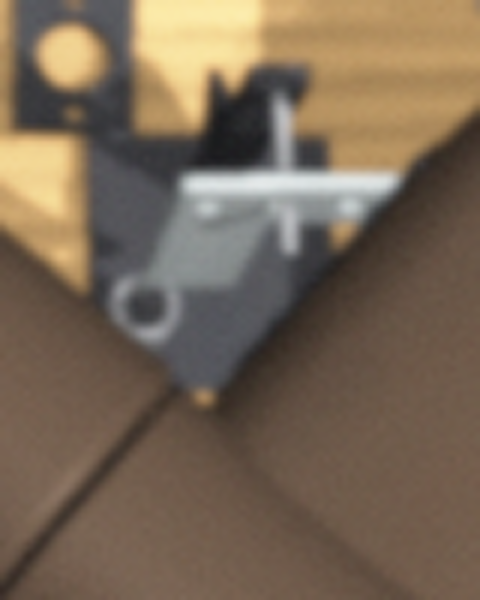

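```bash
python3 - <<'E'
from h import *
w=ld("w12.npz");w11=ld("w11.npz");s=ld("s12.npz");t=ld("t12.npz")
S=lambda x,y:(140+x/5-.5,80+y/5-.5)
T=lambda x,y:(330+x/6-.5,120+y/6-.5)
e1,r1=tri(w,(279,162.3),s,S(163,145)); e2,r2=tri(w11,(275,108),s,S(266,328))
e3,r3=tri(s,S(266,328),t,T(185,183)); e4,r4=tri(w,(279,162.3),w11,(1,1)) if 0 else (0,0)
print(e1,r1,e2,r2,e3,r3, np.linalg.norm(e1-e2),"tilt deg",np.degrees(np.arctan2(e1[2]-e2[2],e2[1]-e1[1])))
E
```

```text
[ 608.69251389 -396.21941655  221.3738644 ] 1.8258297109560477 [ 609.59860977 -247.09388337  217.80246406] 0.7851985811761616 [ 609.92851894 -247.35479373  217.61040358] 0.011789970722615482 149.17104462573155 tilt deg 1.3719116674736813
```

```bash
python3 - <<'E'
from h import *
w=ld("w12.npz");s=ld("s12.npz");s0=ld("s6.npz")
print("tip now",tri(w,(200+101/3,56/3),s,(140+283/5-.5,80+260/5-.5)))
cv2.imwrite("pics/12d.png",np.hstack([cv2.resize(s["image"][110:190,160:225,::-1],None,fx=6,fy=6,interpolation=2),cv2.resize(w["image"][0:160,205:335,::-1],None,fx=3,fy=3,interpolation=2)]))
print(proj(s,[[579,-301.3,203.4],[605,-301.5,226],[605,-247,220],[605,-247,68],[613,-247,68],[605,-247,74],[605,-297,68]]))
print(proj(w,[[609,-301.3,226],[605,-301.4,200.6]]))
E
```

```text
tip now (array([ 578.571075  , -301.16020291,  201.45742896]), np.float64(1.3557505154586522))
[[195.63125435 131.14957113]
 [185.9928261  129.10127726]
 [194.31047481 143.95353175]
 [200.54873758 176.83869889]
 [198.08411662 177.88468959]
 [200.32200679 175.64646445]
 [193.67694914 165.02050795]]
[[277.7224867    9.44871028]
 [271.72519525  18.80202032]]
```

View pics/12d.png

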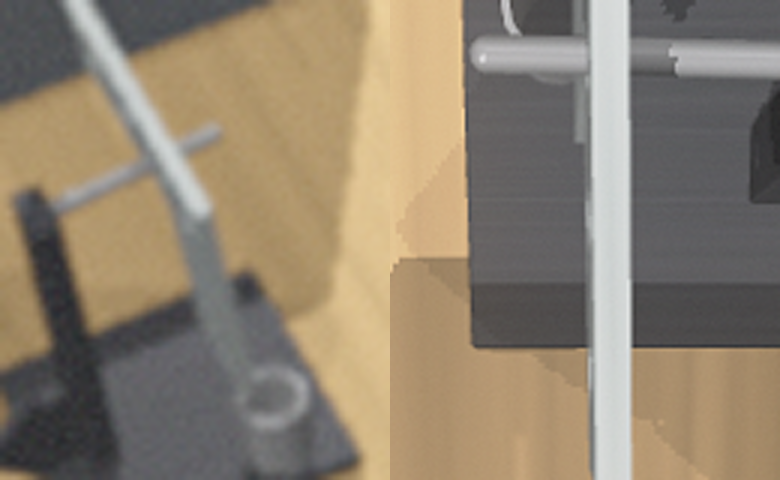

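The top picture confirms the pin goes through hole3: hole4 shows at crop (207,207), hole2 at (350,207), and the pin between them. The strip ends are at z 221 and 218, so the tilt is about 1.4° and the bracket hangs level. Now the console.

```bash
python3 - <<'E'
from h import *
from cell import env
s=env.state()
rel(s,[560,255,310],yaw=1.35)
E
```

```text
tcp [560.  255.  481.3] d [687.7 -50.8  17.4] dist 690.0 r [-0.008 -0.011  2.084] rows 1.7462037948362474
```

Call:
play_rows([
  {"dx":20,"dy":-1,"dz":0,"rx":0,"ry":0,"rz":0},
  {"dx":58,"dy":-4,"dz":0,"rx":0,"ry":0,"rz":0.2},
  {"dx":96,"dy":-7,"dz":0,"rx":0,"ry":0,"rz":0.4},
  {"dx":134,"dy":-10,"dz":2,"rx":0,"ry":0,"rz":0.6},
  {"dx":172,"dy":-13,"dz":4,"rx":0,"ry":0,"rz":0.8},
  {"dx":210,"dy":-16,"dz":6,"rx":0,"ry":0,"rz":1.0},
  {"dx":248,"dy":-18,"dz":8,"rx":0,"ry":0,"rz":1.2},
  {"dx":286,"dy":-21,"dz":10,"rx":0,"ry":0,"rz":1.4},
])

```text
t: 12.72
eef_pos: [588.0, -143.8, 488.7]
tcp_rot: [3.142, -0.001, 1.422]
ft_force: [-0.2, -0.3, 0.6]
opening: 0.349
```

```bash
python3 - <<'E'
from h import *
from cell import env
s=env.state();print(s['eef_pos'])
rel(s,[560,255,310],yaw=1.35)
E
```

```text
[ 587.97338756 -143.80450738  488.70022031]
tcp [560.  255.  481.3] d [390.2 -86.9   7.9] dist 400.0 r [-0.    -0.011  0.684] rows 0.5736492302781281
```

Call:
play_rows([
  {"dx":38,"dy":-8,"dz":2,"rx":0,"ry":0,"rz":0.1},
  {"dx":76,"dy":-17,"dz":4,"rx":0,"ry":0,"rz":0.2},
  {"dx":115,"dy":-26,"dz":5,"rx":0,"ry":0,"rz":0.3},
  {"dx":154,"dy":-34,"dz":6,"rx":0,"ry":0,"rz":0.4},
  {"dx":193,"dy":-43,"dz":8,"rx":0,"ry":0,"rz":0.5},
  {"dx":232,"dy":-52,"dz":8,"rx":0,"ry":0,"rz":0.6},
  {"dx":270,"dy":-60,"dz":8,"rx":0,"ry":0,"rz":0.68},
  {"dx":308,"dy":-69,"dz":8,"rx":0,"ry":0,"rz":0.68},
])

```text
t: 13.38
eef_pos: [564.1, 173.8, 481.7]
tcp_rot: [3.141, -0.002, 1.351]
ft_force: [0.2, -0.3, 0.9]
opening: 0.352
```

Call:
play_rows([
  {"dx":35,"dy":-8,"dz":0,"rx":0,"ry":0,"rz":0},
  {"dx":65,"dy":-14,"dz":0,"rx":0,"ry":0,"rz":0},
  {"dx":78,"dy":-17,"dz":0,"rx":0,"ry":0,"rz":0},
  {"dx":78,"dy":-17,"dz":0,"rx":0,"ry":0,"rz":0},
  {"dx":78,"dy":-17,"dz":0,"rx":0,"ry":0,"rz":0},
], fingers=0.35)

```text
t: 13.8
eef_pos: [563.8, 254.1, 481.8]
tcp_rot: [3.141, -0.001, 1.353]
ft_force: [0.4, 0.7, 0.3]
opening: 0.349
```

```bash
python3 look.py 13 wrist scene top
```

```text
13.8 [563.8 254.1 481.8] [ 3.1408e+00 -1.3000e-03  1.3534e+00] [0.4 0.7 0.3] 0.349 [0.32 0.42 1.47 0.   1.25 0.53]
```

View pics/w13.png

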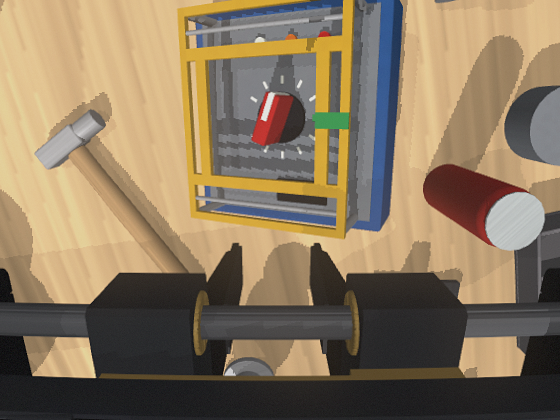

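The console is in full view: knob at about (275,118), white line at about (268,105), green mark (331,121), guard opening about (208–318, 52–180).

```bash
python3 -c "
from h import *
crop(ld('w13.npz'),170,0,360,150,4.2,'pics/w13a.png')
crop(ld('w13.npz'),235,75,325,165,6.6,'pics/w13b.png')"
```

```text
(no output)
```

View pics/w13a.png

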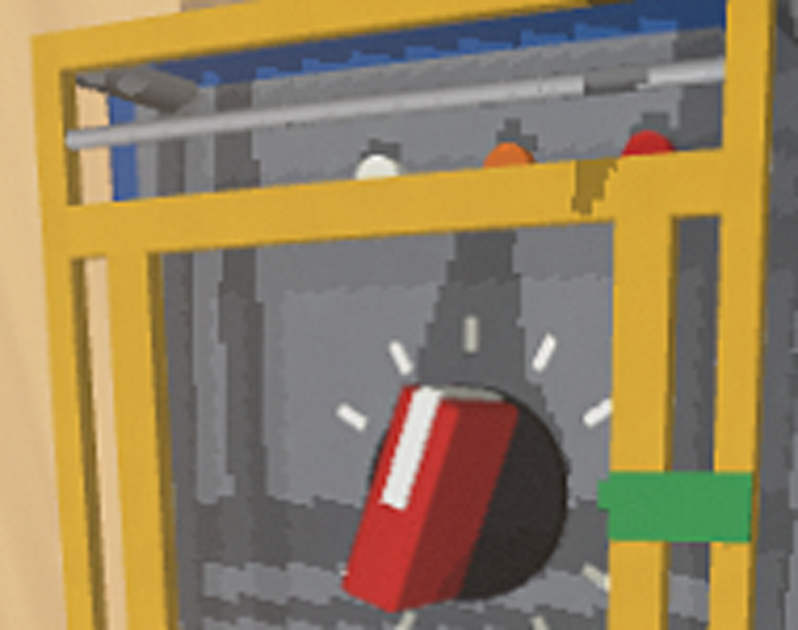

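View pics/w13b.png

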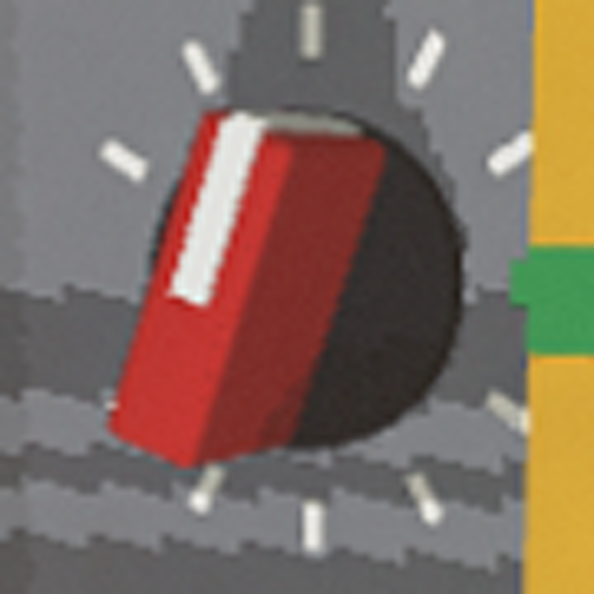

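```bash
python3 - <<'E'
from h import *
w=ld("w13.npz")
C=lambda x,y:(235+x/6.6-.5,75+y/6.6-.5)
zk=104.5+39*np.cos(np.radians(25))
k=onz(w,[C(198.5,287)],zk)[0];print("knobtop",k)
A=lambda x,y:(170+x/4.2-.5,y/4.2-.5)
crop(w,175,160,365,250,4.2,'pics/w13c.png')
lo=onz(w,[A(33,38),(192,216)],118.1); print("low edge",lo, np.linalg.norm(lo[0]-lo[1])); v=lo[0]-lo[1]; print("psi from low edge",np.arctan2(-v[0],v[1]))
up=onz(w,[(346,237)],181.5)[0]; u=up-lo[1]; print("up",up,"psi from side",np.arctan2(u[1],u[0]),np.linalg.norm(u))
g=onz(w,[(331.5,120.5)],104.5+50*np.cos(np.radians(25))+60*np.sin(np.radians(25)))[0]; print("mark",g,np.arctan2(*(g-k)[[1,0]]),np.linalg.norm((g-k)[:2]))
c=(lo[0]+lo[1])/2; print(c)
bar=onz(w,[C(207,112),C(110,425),C(290,142),C(187,468)],zk);print(bar)
E
```

```text
knobtop [567.95012617 319.19236187 139.84600369]
low edge [[515.54511781 423.39532136 118.1       ]
 [478.77009748 244.51438715 118.1       ]] 182.6219886705992
psi from low edge -0.2027587777080284
up [612.01275327 216.64713762 181.5       ] psi from side -0.20617470730355703 150.16573816331476
mark [617.65536022 307.6242721  175.17248506] -0.22866331416381322 51.03362609418288
[497.15760765 333.95485426 118.1       ]
[[573.75554252 339.83964301 139.84600369]
 [552.966704   304.73806126 139.84600369]
 [583.0961178  334.05810724 139.84600369]
 [561.40242346 297.22785274 139.84600369]]
```

View pics/w13c.png

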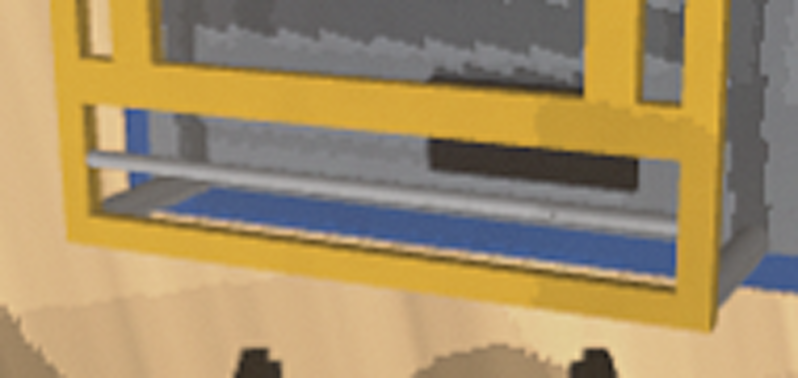

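```bash
cat > kn.py <<'E'
from h import *
psi=-0.205; a=np.radians(25)
K0=np.array([568.1,319.2,139.85])
xc=np.array([np.cos(psi),np.sin(psi),0]); Z=np.array([0,0,1.])
n=np.cos(a)*Z-np.sin(a)*xc; u=np.cos(a)*xc+np.sin(a)*Z; r=np.cross(-n,u)
def onp(d,uv,P0): 
    c,v=ray(d,uv); return np.array([c+((P0-c)@n)/(x@n)*x for x in v])
def ang(p): return np.degrees(np.arctan2(p@r,p@u))
def toolR(cw_deg):
    """tool y (jaw) direction at clockwise angle from up-slope"""
    t=np.radians(cw_deg); y=np.cos(t)*u+np.sin(t)*r; z=-n; x=np.cross(y,z); return np.c_[x,y,z]
E
python3 - <<'E'
from kn import *
w=ld("w13.npz")
C=lambda x,y:(235+x/6.6-.5,75+y/6.6-.5)
P=onp(w,[C(207,112),C(110,425),C(290,142),C(187,468)],K0)
print(P.mean(0),ang(P[0]-P[1]),ang(P[2]-P[3]),np.linalg.norm(P[0]-P[1]),np.linalg.norm(P[2]-P[3]),np.linalg.norm(P[0]-P[2]),np.linalg.norm(P[1]-P[3]))
W=onp(w,[C(240,113),C(190,302)],K0);print("white",ang(W[0]-W[1]),np.linalg.norm(W[0]-W[1]), ang(W[0]-K0))
from cell import env
s=env.state()
for t in (0,):
  pa=ang(P[0]-P[1]); 
  for off in(90,-90):
    R=toolR(pa+off); print(off,Ro.from_matrix(R).as_euler("xyz")); rel(s,K0+n*130,R=R)
E
```

```text
[567.66172707 318.80823672 139.68709738] -68.99541652989419 -69.46664634156116 41.85309201762818 43.20634239426295 11.963933329412953 12.342527560536514
white -72.0305342489527 24.19266106323026 -74.00130396864489
90 [ 2.73101149 -0.15206983  1.03092028]
tcp [443.4 345.1 412.9] d [  63.8 -138.4   69. ] dist 167.0 r [-4.104  0.78   3.296] rows 4.459258566996015
-90 [-2.73101149  0.15206983 -2.11067238]
tcp [443.4 345.1 412.9] d [  63.8 -138.4   69. ] dist 167.0 r [ -1.093  -5.755 -26.081] rows 22.40000133465261
```

```bash
python3 - <<'E'
from kn import *
from cell import env
s=env.state()
rel(s,K0+n*90,R=toolR(20.5))
E
```

```text
tcp [460.  341.7 376.7] d [  64.  -121.5  105.3] dist 173.0 r [-4.107  0.762  3.213] rows 4.415948077799034
```

Call:
play_rows([
  {"dx":7,"dy":-14,"dz":10,"rx":-0.5,"ry":0.1,"rz":0.4},
  {"dx":18,"dy":-36,"dz":28,"rx":-1.2,"ry":0.2,"rz":0.9},
  {"dx":30,"dy":-58,"dz":50,"rx":-1.9,"ry":0.35,"rz":1.5},
  {"dx":42,"dy":-80,"dz":70,"rx":-2.7,"ry":0.5,"rz":2.1},
  {"dx":54,"dy":-103,"dz":90,"rx":-3.5,"ry":0.65,"rz":2.7},
  {"dx":64,"dy":-121,"dz":105,"rx":-4.1,"ry":0.76,"rz":3.2},
  {"dx":64,"dy":-121.5,"dz":105,"rx":-4.11,"ry":0.76,"rz":3.21},
  {"dx":64,"dy":-121.5,"dz":105,"rx":-4.11,"ry":0.76,"rz":3.21},
])

```text
t: 14.62
eef_pos: [459.1, 341.5, 376.0]
tcp_rot: [2.73, -0.147, 1.039]
ft_force: [-0.0, 0.0, 1.5]
opening: 0.346
```

```bash
python3 look.py 14 wrist; python3 - <<'E'
from kn import *
from cell import env
s=env.state()
rel(s,K0+n*90,R=toolR(20.5))
rel(s,K0+n*30,R=toolR(20.5))
E
```

```text
14.6167 [459.1 341.5 376. ] [ 2.7297 -0.1468  1.0393] [-0.   0.   1.5] 0.346 [ 0.57  0.43  1.79 -0.5   0.67  1.48]
tcp [460.  341.7 376.7] d [ 0.4 -0.3  0.1] dist 1.0 r [-0.004  0.01   0.012] rows 0.013813147035122262
tcp [484.8 336.5 322.3] d [ 0.5 -0.3 60.1] dist 60.0 r [-0.004  0.01   0.012] rows 0.013813147035122262
```

View pics/w14.png

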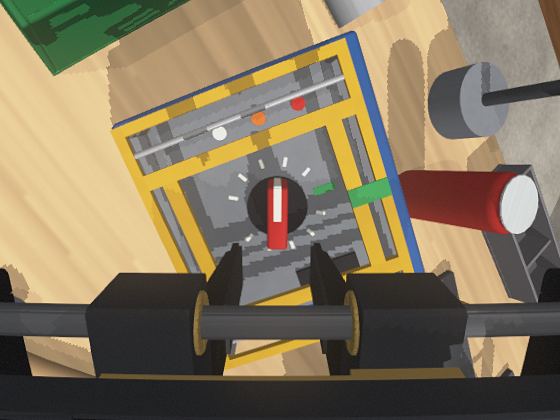

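After a 70° clockwise turn, joint 6 would reach 1.48+1.22 = 2.70, just past its limit of 2.69. I take the equivalent grasp half a turn back.

Call:
play_rows([
  {"dx":0,"dy":0,"dz":0,"rx":0,"ry":0,"rz":-0.7},
  {"dx":0,"dy":0,"dz":0,"rx":0,"ry":0,"rz":-1.8},
  {"dx":0,"dy":0,"dz":0,"rx":0,"ry":0,"rz":-2.9},
  {"dx":0,"dy":0,"dz":0,"rx":0,"ry":0,"rz":-4.0},
  {"dx":0,"dy":0,"dz":0,"rx":0,"ry":0,"rz":-5.1},
  {"dx":0,"dy":0,"dz":0,"rx":0,"ry":0,"rz":-6.2},
  {"dx":0,"dy":0,"dz":0,"rx":0,"ry":0,"rz":-7.3},
  {"dx":0,"dy":0,"dz":0,"rx":0,"ry":0,"rz":-8.4},
])

```text
t: 15.33
eef_pos: [461.1, 339.9, 377.8]
tcp_rot: [2.76, 0.215, 1.851]
ft_force: [0.5, -0.2, -2.0]
opening: 0.35
```

Call:
play_rows([
  {"dx":0,"dy":0,"dz":0,"rx":0,"ry":0,"rz":-1.1},
  {"dx":0,"dy":0,"dz":0,"rx":0,"ry":0,"rz":-2.2},
  {"dx":0,"dy":0,"dz":0,"rx":0,"ry":0,"rz":-3.3},
  {"dx":0,"dy":0,"dz":0,"rx":0,"ry":0,"rz":-4.4},
  {"dx":0,"dy":0,"dz":0,"rx":0,"ry":0,"rz":-5.5},
  {"dx":0,"dy":0,"dz":0,"rx":0,"ry":0,"rz":-6.6},
  {"dx":0,"dy":0,"dz":0,"rx":0,"ry":0,"rz":-7.7},
  {"dx":0,"dy":0,"dz":0,"rx":0,"ry":0,"rz":-8.8},
])

```text
t: 16.0
eef_pos: [462.2, 338.7, 378.8]
tcp_rot: [3.088, 0.433, 2.807]
ft_force: [-0.3, -0.7, -0.1]
opening: 0.349
```

Call:
play_rows([
  {"dx":0,"dy":0,"dz":0,"rx":0,"ry":0,"rz":-1.1},
  {"dx":0,"dy":0,"dz":0,"rx":0,"ry":0,"rz":-2.2},
  {"dx":0,"dy":0,"dz":0,"rx":0,"ry":0,"rz":-3.3},
  {"dx":0,"dy":0,"dz":0,"rx":0,"ry":0,"rz":-4.4},
  {"dx":0,"dy":0,"dz":0,"rx":0,"ry":0,"rz":-5.5},
  {"dx":0,"dy":0,"dz":0,"rx":0,"ry":0,"rz":-6.6},
  {"dx":0,"dy":0,"dz":0,"rx":0,"ry":0,"rz":-7.7},
  {"dx":0,"dy":0,"dz":0,"rx":0,"ry":0,"rz":-8.8},
])

```text
t: 16.67
eef_pos: [463.4, 337.4, 379.7]
tcp_rot: [-2.816, 0.295, -2.489]
ft_force: [-0.9, 0.9, 0.2]
opening: 0.352
```

```bash
python3 - <<'E'
from kn import *
from cell import env
s=env.state();print(s['t'],s['joints'])
rel(s,K0+n*90,R=toolR(20.5+180))
E
```

```text
16.6667 [ 0.55594775  0.42296989  1.78093158 -0.48756398  0.6726037  -1.27383998]
tcp [460.  341.7 376.7] d [1.  6.1 1. ] dist 6.0 r [-1.000e-03 -1.200e-02 -3.862e+00] rows 3.236315594895968
```

Call:
play_rows([
  {"dx":0.5,"dy":2,"dz":0,"rx":0,"ry":0,"rz":-1.1},
  {"dx":1,"dy":4,"dz":1,"rx":0,"ry":0,"rz":-2.2},
  {"dx":1,"dy":6,"dz":1,"rx":0,"ry":-0.01,"rz":-3.2},
  {"dx":1,"dy":6,"dz":1,"rx":0,"ry":-0.01,"rz":-3.86},
  {"dx":1,"dy":6,"dz":1,"rx":0,"ry":-0.01,"rz":-3.86},
  {"dx":1,"dy":6,"dz":1,"rx":0,"ry":-0.01,"rz":-3.86},
])

```text
t: 17.17
eef_pos: [460.8, 340.7, 377.4]
tcp_rot: [-2.73, 0.15, -2.106]
ft_force: [-0.5, -0.8, -0.4]
opening: 0.35
```

```bash
python3 look.py 15 wrist; python3 - <<'E'
from kn import *
from cell import env
s=env.state()
rel(s,K0+n*90,R=toolR(200.5))
rel(s,K0+n*25,R=toolR(200.5))
w=ld("w15.npz"); print(proj(w,[K0,K0-22*(np.cos(np.radians(-69.5))*u+np.sin(np.radians(-69.5))*r),K0+22*(np.cos(np.radians(-69.5))*u+np.sin(np.radians(-69.5))*r)]))
E
```

```text
17.1667 [460.8 340.7 377.4] [-2.7301  0.1499 -2.1061] [-0.5 -0.8 -0.4] 0.35 [ 0.56  0.43  1.78 -0.49  0.67 -1.66]
tcp [460.  341.7 376.7] d [-0.3  1.2  0.2] dist 1.0 r [-0.002 -0.002 -0.038] rows 0.031748975264346294
tcp [486.9 336.1 317.8] d [-0.3  1.2 65.2] dist 65.0 r [-0.002 -0.002 -0.038] rows 0.031748975264346294
[[277.77804801 223.13940803]
 [277.68878549 191.43840041]
 [277.86163045 253.35369366]]
```

View pics/w15.png

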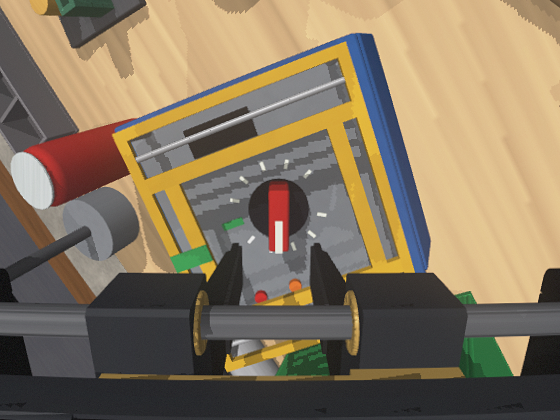

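Call:
play_rows([
  {"dx":0,"dy":1,"dz":8,"rx":0,"ry":0,"rz":-0.04},
  {"dx":-0.3,"dy":1.2,"dz":20,"rx":0,"ry":0,"rz":-0.04},
  {"dx":-0.3,"dy":1.2,"dz":34,"rx":0,"ry":0,"rz":-0.04},
  {"dx":-0.3,"dy":1.2,"dz":48,"rx":0,"ry":0,"rz":-0.04},
  {"dx":-0.3,"dy":1.2,"dz":58,"rx":0,"ry":0,"rz":-0.04},
  {"dx":-0.3,"dy":1.2,"dz":65,"rx":0,"ry":0,"rz":-0.04},
  {"dx":-0.3,"dy":1.2,"dz":65,"rx":0,"ry":0,"rz":-0.04},
])

```text
t: 17.8
eef_pos: [487.4, 335.8, 315.9]
tcp_rot: [-2.731, 0.146, -2.103]
ft_force: [0.2, -0.3, -0.5]
opening: 0.349
```

```bash
python3 look.py 16 wrist; python3 - <<'E'
from kn import *
from cell import env
s=env.state()
rel(s,K0-n*7,R=toolR(200.5))
E
```

```text
17.8 [487.4 335.8 315.9] [-2.7309  0.1458 -2.1032] [ 0.2 -0.3 -0.5] 0.349 [ 0.53  0.53  1.8  -0.57  0.56 -1.6 ]
tcp [500.1 333.3 288.8] d [-0.2 -0.1 31. ] dist 31.0 r [ 0.005 -0.018  0.003] rows 0.015619730874933896
```

View pics/w16.png

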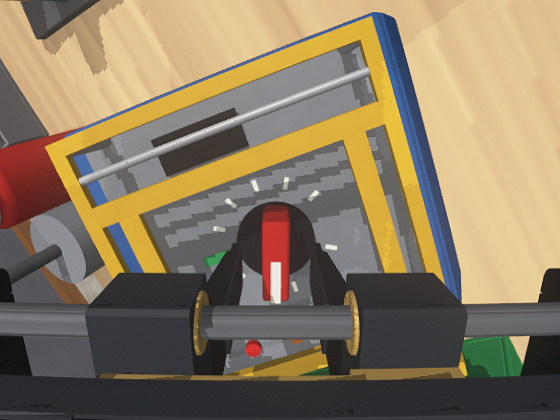

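The bar (column 276) sits between the fingers, inside the guard opening, and nothing is touching. I descend the last 31 mm.

Call:
play_rows([
  {"dx":0,"dy":0,"dz":6,"rx":0,"ry":-0.02,"rz":0},
  {"dx":0,"dy":0,"dz":14,"rx":0,"ry":-0.02,"rz":0},
  {"dx":0,"dy":0,"dz":22,"rx":0,"ry":-0.02,"rz":0},
  {"dx":0,"dy":0,"dz":28,"rx":0,"ry":-0.02,"rz":0},
  {"dx":0,"dy":0,"dz":31,"rx":0,"ry":-0.02,"rz":0},
  {"dx":0,"dy":0,"dz":31,"rx":0,"ry":-0.02,"rz":0},
])

```text
t: 18.35
eef_pos: [500.1, 333.1, 287.9]
tcp_rot: [-2.731, 0.148, -2.102]
ft_force: [0.1, -0.9, 0.5]
opening: 0.35
```

Call:
play_rows([
  {"dx":0,"dy":0,"dz":0,"rx":0,"ry":0,"rz":0},
  {"dx":0,"dy":0,"dz":0,"rx":0,"ry":0,"rz":0},
  {"dx":0,"dy":0,"dz":0,"rx":0,"ry":0,"rz":0},
  {"dx":0,"dy":0,"dz":0,"rx":0,"ry":0,"rz":0},
  {"dx":0,"dy":0,"dz":0,"rx":0,"ry":0,"rz":0},
  {"dx":0,"dy":0,"dz":0,"rx":0,"ry":0,"rz":0},
  {"dx":0,"dy":0,"dz":0,"rx":0,"ry":0,"rz":0},
], fingers=0)

```text
t: 18.93
eef_pos: [500.2, 333.1, 288.2]
tcp_rot: [-2.73, 0.148, -2.102]
ft_force: [-0.7, -0.4, 2.5]
opening: 0.145
```

```bash
python3 look.py 17 wrist; python3 - <<'E'
from kn import *
from cell import env
s=env.state()
rel(s,K0-n*7,R=toolR(200.5))
R0=Ro.from_euler("xyz",s["tcp_rot"]).as_matrix(); print("jaw ang",ang(R0[:,1]),"final pointer if now",ang(R0[:,1])-90, "axis err",np.degrees(np.arccos(-R0[:,2]@n)))
E
```

```text
18.9333 [500.2 333.1 288.2] [-2.7305  0.1482 -2.1024] [-0.7 -0.4  2.5] 0.145 [ 0.52  0.58  1.8  -0.61  0.51 -1.56]
tcp [500.1 333.3 288.8] d [-0.2 -0.1 -0.5] dist 1.0 r [ 0.007 -0.003  0.003] rows 0.006575265325896258
jaw ang -159.51603376695132 final pointer if now -249.51603376695132 axis err 0.0442621905735386
```

View pics/w17.png

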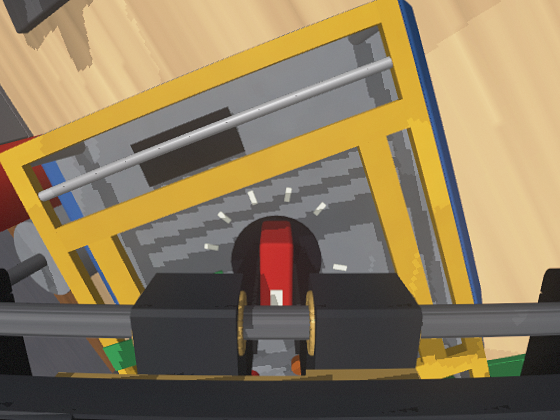

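The opening is 0.145, i.e. 13.8 mm, so the bar is gripped. The pointer is at −69.5°. I turn clockwise (+rz).

Call:
play_rows([
  {"dx":0,"dy":0,"dz":0,"rx":0,"ry":0,"rz":0.3},
  {"dx":0,"dy":0,"dz":0,"rx":0,"ry":0,"rz":0.9},
  {"dx":0,"dy":0,"dz":0,"rx":0,"ry":0,"rz":1.6},
  {"dx":0,"dy":0,"dz":0,"rx":0,"ry":0,"rz":2.3},
  {"dx":0,"dy":0,"dz":0,"rx":0,"ry":0,"rz":3.0},
  {"dx":0,"dy":0,"dz":0,"rx":0,"ry":0,"rz":3.6},
  {"dx":0,"dy":0,"dz":0,"rx":0,"ry":0,"rz":4.0},
  {"dx":0,"dy":0,"dz":0,"rx":0,"ry":0,"rz":4.0},
])

```text
t: 19.65
eef_pos: [500.1, 333.2, 288.2]
tcp_rot: [-2.822, 0.301, -2.505]
ft_force: [-0.7, 0.8, 0.6]
opening: 0.144
```

```bash
cat > chk.py <<'E'
from kn import *
from cell import env
s=env.state(); print(s['t'],s['ft_force'].round(1),s['moment'].round(2),s['joints'].round(2),s['opening'])
rel(s,K0-n*7,R=toolR(270))
E
python3 chk.py
```

```text
19.65 [-0.7  0.8  0.6] [ 0.28  0.15 -0.02] [ 0.52  0.58  1.8  -0.61  0.51 -1.14] 0.14415600807714482
tcp [500.1 333.3 288.8] d [-0.3 -0.1 -0.5] dist 1.0 r [ 4.000e-03 -7.000e-03  7.569e+00] rows 6.342417804131757
```

Going smoothly, with forces under 1 N. I continue.

Call:
play_rows([
  {"dx":0,"dy":0,"dz":0,"rx":0,"ry":0,"rz":0.3},
  {"dx":0,"dy":0,"dz":0,"rx":0,"ry":0,"rz":0.9},
  {"dx":0,"dy":0,"dz":0,"rx":0,"ry":0,"rz":1.6},
  {"dx":0,"dy":0,"dz":0,"rx":0,"ry":0,"rz":2.3},
  {"dx":0,"dy":0,"dz":0,"rx":0,"ry":0,"rz":3.0},
  {"dx":0,"dy":0,"dz":0,"rx":0,"ry":0,"rz":3.6},
  {"dx":0,"dy":0,"dz":0,"rx":0,"ry":0,"rz":4.0},
  {"dx":0,"dy":0,"dz":0,"rx":0,"ry":0,"rz":4.0},
])

```text
t: 20.32
eef_pos: [500.0, 333.3, 288.1]
tcp_rot: [-2.974, 0.404, -2.939]
ft_force: [-1.2, 1.1, 0.6]
opening: 0.145
```

Call:
play_rows([
  {"dx":0,"dy":0,"dz":0,"rx":0,"ry":0,"rz":0.3},
  {"dx":0,"dy":0,"dz":0,"rx":0,"ry":0,"rz":0.9},
  {"dx":0,"dy":0,"dz":0,"rx":0,"ry":0,"rz":1.6},
  {"dx":0,"dy":0,"dz":0,"rx":0,"ry":0,"rz":2.3},
  {"dx":0,"dy":0,"dz":0,"rx":0,"ry":0,"rz":3.0},
  {"dx":0,"dy":0,"dz":0,"rx":0,"ry":0,"rz":3.5},
  {"dx":0,"dy":0,"dz":0,"rx":0,"ry":0,"rz":3.56},
  {"dx":0,"dy":0,"dz":0,"rx":0,"ry":0,"rz":3.56},
])

```text
t: 20.98
eef_pos: [500.0, 333.5, 288.1]
tcp_rot: [-3.141, 0.436, 2.941]
ft_force: [-0.7, 1.0, -0.5]
opening: 0.147
```

```bash
python3 chk.py; python3 look.py 18 wrist
```

```text
20.9833 [-0.7  1.  -0.5] [0.41 0.   0.07] [ 0.52  0.58  1.8  -0.61  0.51 -0.35] 0.146574728850684
tcp [500.1 333.3 288.8] d [-0.4 -0.1 -0.5] dist 1.0 r [ 0.008 -0.008  0.034] rows 0.030078934980626405
20.9833 [500.  333.5 288.1] [-3.1407  0.4355  2.9405] [-0.7  1.  -0.5] 0.147 [ 0.52  0.58  1.8  -0.61  0.51 -0.35]
```

View pics/w18.png

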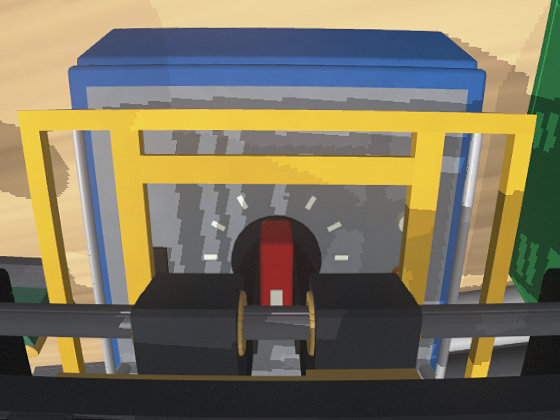

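The guard bars are parallel to the image rows, and the bar points straight up the slope. I let go.

Call:
play_rows([
  {"dx":0,"dy":0,"dz":0,"rx":0,"ry":0,"rz":0.03},
  {"dx":0,"dy":0,"dz":0,"rx":0,"ry":0,"rz":0.03},
  {"dx":0,"dy":0,"dz":0,"rx":0,"ry":0,"rz":0.03},
  {"dx":0,"dy":0,"dz":0,"rx":0,"ry":0,"rz":0.03},
  {"dx":0,"dy":0,"dz":0,"rx":0,"ry":0,"rz":0.03},
  {"dx":0,"dy":0,"dz":0,"rx":0,"ry":0,"rz":0.03},
], fingers=0.35)

```text
t: 21.53
eef_pos: [500.0, 333.4, 288.1]
tcp_rot: [3.141, 0.435, 2.937]
ft_force: [0.2, 0.2, -0.4]
opening: 0.347
```

Call:
play_rows([
  {"dx":0,"dy":0,"dz":-5,"rx":0,"ry":0,"rz":0},
  {"dx":0,"dy":0,"dz":-14,"rx":0,"ry":0,"rz":0},
  {"dx":0,"dy":0,"dz":-28,"rx":0,"ry":0,"rz":0},
  {"dx":0,"dy":0,"dz":-48,"rx":0,"ry":0,"rz":0},
  {"dx":0,"dy":0,"dz":-70,"rx":0,"ry":0,"rz":0},
  {"dx":0,"dy":0,"dz":-90,"rx":0,"ry":0,"rz":0},
  {"dx":0,"dy":0,"dz":-105,"rx":0,"ry":0,"rz":0},
  {"dx":0,"dy":0,"dz":-110,"rx":0,"ry":0,"rz":0},
])

```text
t: 22.2
eef_pos: [453.3, 343.1, 391.3]
tcp_rot: [3.138, 0.438, 2.937]
ft_force: [-1.2, -0.3, 0.0]
opening: 0.351
```

Call:
play_rows([
  {"dx":8,"dy":0,"dz":-12,"rx":0,"ry":0,"rz":0},
  {"dx":20,"dy":0,"dz":-30,"rx":0,"ry":0,"rz":0},
  {"dx":30,"dy":0,"dz":-48,"rx":0,"ry":0,"rz":0},
  {"dx":36,"dy":0,"dz":-58,"rx":0,"ry":0,"rz":0},
  {"dx":40,"dy":0,"dz":-60,"rx":0,"ry":0,"rz":0},
  {"dx":40,"dy":0,"dz":-60,"rx":0,"ry":0,"rz":0},
])

```text
t: 22.7
eef_pos: [392.0, 355.6, 428.8]
tcp_rot: [3.138, 0.438, 2.938]
ft_force: [-0.3, 1.0, 0.1]
opening: 0.349
```

```bash
python3 look.py 19 wrist scene top
```

```text
22.7 [392.  355.6 428.8] [3.1376 0.4384 2.9379] [-0.3  1.   0.1] 0.349 [ 0.66  0.31  1.82 -0.47  0.78 -0.4 ]
```

View pics/w19.png

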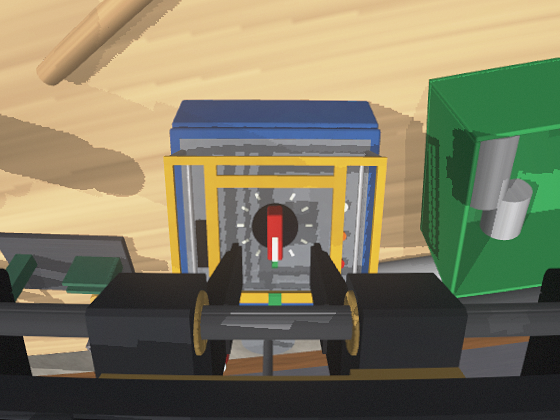

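View pics/s19.png

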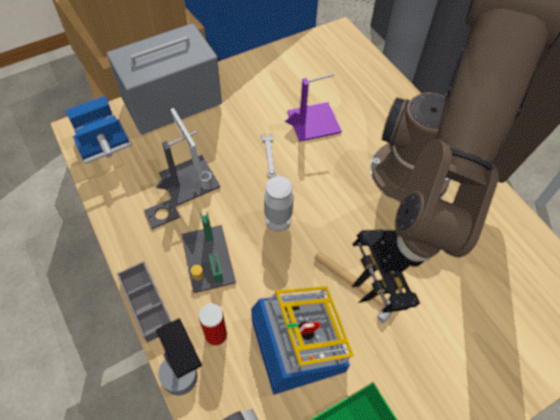

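View pics/t19.png

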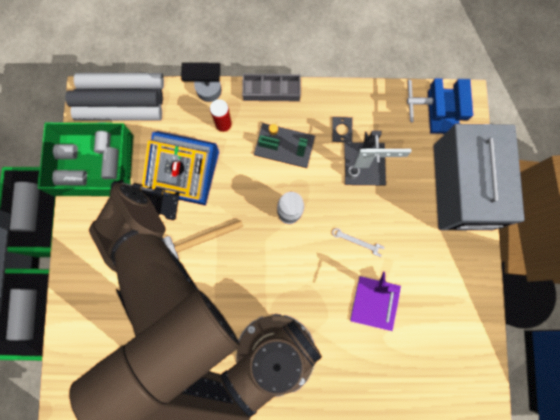

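The white line at (275,250) points down the image to the green mark at (275,299). The bracket hangs on the stand and nothing else has moved. Final measurements:

```bash
python3 - <<'E'
from kn import *
w=ld("w19.npz");s=ld("s19.npz");t=ld("t19.npz")
h=cv2.cvtColor(w["image"],cv2.COLOR_RGB2HSV)
red=((h[...,1]>150)&((h[...,0]<6)|(h[...,0]>174))&(h[...,2]>150)).astype(np.uint8); 
wh=((h[...,1]<30)&(h[...,2]>200)).astype(np.uint8)
box=np.zeros_like(wh);box[200:265,262:290]=1
ys,xs=np.where((wh*box)>0);print(len(xs),xs.mean(),ys.mean(),ys.min(),ys.max())
P=np.array([(xs[ys==y].mean(),y) for y in range(238,ys.max()+1) if (ys==y).any()])
f=np.polyfit(P[:,1],P[:,0],1); L=onp(w,[(np.polyval(f,240),240),(np.polyval(f,258),258)],K0); print("pointer deg cw",ang(L[1]-L[0]), "to K0",ang(L[1]-K0),L)
gm=((h[...,0]>50)&(h[...,0]<80)&(h[...,1]>120)&(h[...,2]>90)).astype(np.uint8); gm[:290]=0;gm[308:]=0;gm[:,:262]=0;gm[:,290:]=0
gy,gx=np.where(gm>0);print("green",gx.mean(),gy.mean()); G=onp(w,[(gx.mean(),gy.mean())],K0+11*n)[0]; print("green ang",ang(G-(K0+11*n)),np.linalg.norm(G-K0-11*n))
a=cv2.resize(s['image'][90:190,150:230,::-1],None,fx=5,fy=5,interpolation=2);b=cv2.resize(t['image'][120:200,335:420,::-1],None,fx=4.5,fy=4.5,interpolation=2)
im=np.zeros((500,790,3),np.uint8);im[:,:400]=a;im[:360,405:405+b.shape[1]]=b;cv2.imwrite("pics/fin.png",im)
crop(w,230,190,330,310,5,'pics/w19c.png')
E
```

```text
132 274.5681818181818 249.37878787878788 238 260
pointer deg cw -1.5602166087908729 to K0 1.9832302283014387 [[569.08891954 317.83594707 140.43096754]
 [584.77100162 315.06393751 147.8536551 ]]
green 274.4812030075188 299.0451127819549
green ang 0.9837120546003749 54.91754920067404
```

View pics/fin.png

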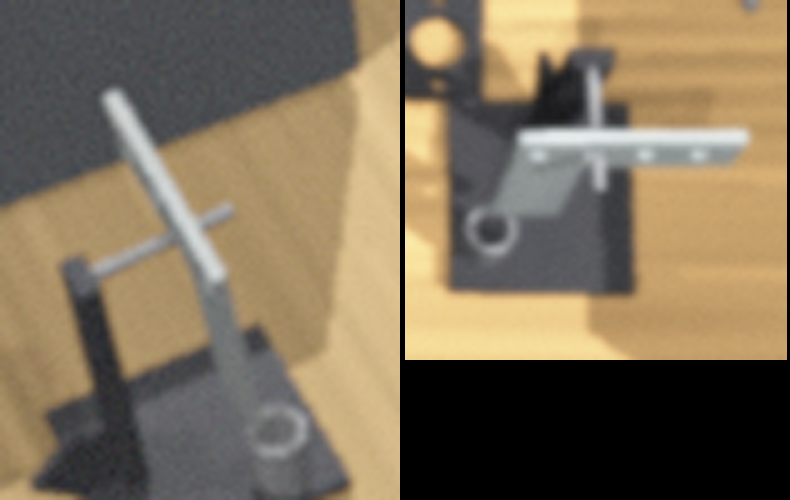

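View pics/w19c.png

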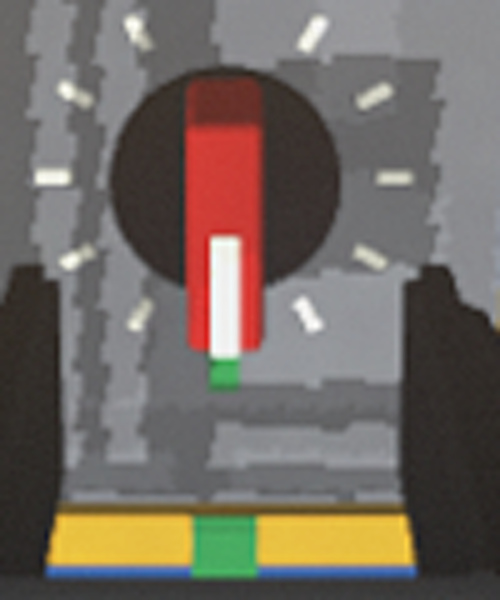

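Both checks pass: the pointer is within about 1.5° of the mark, and the pin is in hole3 with the strip level. The arm is clear, so I hand the job in.

```bash
python3 -c "
from cell import env
s=env.state();print(s['t'],s['ft_force']);print(env.job_done())"
```

```text
22.85 [-0.16743429 -0.24980739 -0.14932795]
the job is handed in; nothing more can be done
None
```

I took the bracket out of the green rack and hung it on the dark stand's pin by hole3, the hole nearest its centre of mass. I then turned the red knob about 70° clockwise to the green mark and let go. The job was handed in at 22.9 s.

**Last checks**
- **Bracket:** The top picture shows the pin through hole3. After release the strip was about 1.4° off level, and the final picture still shows it level.
- **Knob:** The pointer is −1.6° from straight up the slope by its own line and +2.0° by its end; the green mark reads +1.0°. In the wrist picture the pointer and the mark are in line.
- **Everything else:** The final pictures show nothing else moved, and the force on the tool was near zero.

**What disagreed**
- **Contact while hanging:** On the first push the hole's lower edge touched the pin with about 13 N; I lowered the bracket and carried on.
- **Bracket height:** The camera and tool readings put the hanging bracket about 6 mm lower than the given pin height implies. I did not resolve this. The top and bottom contacts were about 8 mm apart, which matches the hole's clearance on the pin.
- **Joint limit:** My first knob grasp would have taken joint 6 just past its limit, so I used the same grasp turned by half a turn.

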